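# Check the microtome's blade-holder base with a square

## Task

The blade holder is off the microtome, and we check that its base is clamped square to the rail. Clear the two wax offcuts from the base plate into the steel waste tray, then lay the bronze triangular square flat on the base plate in the corner between the rail and the front of the blade-holder base, on the handwheel side, and push it in until one leg is flush against the rail and the other against the base. Do not ram it: finish still holding it there with light pressure on both, and do not disturb the slide carton, the steel mould or the brush.

Things in the scene. Friction and masses are not known exactly. Their poses are not given: they have to be found in the camera images.
- seat_corner (a point): Corner for the square: where the rail's side face meets the blade-holder base's front face, 6 mm above the microtome's dark grey base plate (fixed, 45 mm above the bench). y runs along the rail into the blade-holder base, to the housing; x along that base's front, away from the rail, to the side with the big black handwheel. Free quadrant +x, -y: plate reaches 185 mm in +x, 170 mm or more in -y.
- rail: Bright ground, lightly oiled steel rail along the middle of the base plate (fixed), 30 mm wide, 20 mm high above the plate, reaching at least 160 mm out before the blade-holder base. y: along the rail, to the housing. The side face used is the plane x = 0 of this frame, looking to +x; origin on it at the level of the base plate, 45 mm above the bench.
- holder_base: Mid-grey smooth blade-holder base clamped across the rail (fixed), 200 mm wide, 58 mm deep, 40 mm high, steel dovetail on top to 52 mm. Its front is the plane y = 0 of this frame, looking to -y, 85 mm wide in +x from the rail; origin on it at the rail's side, level with the plate. Tall white housing 130 mm or more behind this face; black specimen head 50 mm or more behind it, 110 mm above the plate.
- square_corner (a point): Outer right-angle corner, half-way up, of the loose bronze-anodised triangular square (45-degree frame, 12 mm thick, 0.3 kg, on the bench). Legs run along +x and -y, 140 mm long, 20 mm wide; their outer faces are the planes y = 0 and x = 0 here. A diagonal bar 16 mm wide joins their ends; inside is a triangular window 69 mm deep from bar to inner corner. Seated, this frame meets seat_corner's.
- square_grip (a point): Middle of the square's diagonal bar, half-way up: grip here. The bar is 16 mm wide, 12 mm high, 194 mm long and runs along (+1, +1) of this frame; fingers close across it along (+1, -1), one of them in the window. The right-angle corner lies at (-74.4, +74.4, 0) mm from here. Axes as square_corner.
- wax_a_center (a point): Cream wax offcut, a loose chunky block 34 x 22 x 18 mm (x, y, z of its frame), 13 g, lying on the base plate in the free quadrant beside the rail; point at its centre. Grip across its 22 mm (y).
- wax_b_center (a point): Pinkish wax offcut, same size and kind as wax_a; point at its centre.
- tray: Steel waste tray on the bench (fixed in place), 150 x 110 mm (x, y) outside, 28 mm high, walls 3 mm, floor 3 mm; origin at the centre of its underside, on the bench.
- carton_center (a point): White slide carton with a teal band, 34 x 82 x 80 mm, standing on the bench; point at its centre. Leave alone.
- mould_center (a point): Small open steel embedding mould, 46 x 40 x 16 mm, on the base plate on the other side of the rail; point at its centre. Leave alone.
- brush_center (a point): Fine brush with wooden handle, 165 mm long along its x, about 10 mm high, lying on the bench; point near its middle. Leave alone.

How it is judged:
By the outcome, as a careful person would: the job done as asked, in the order asked, and still so for the second after the job is handed in, while the arm keeps its last pose, push and grip.
It also fails if it takes over 72 s, if anything falls off the work surface, if the arm or the gripper's body presses on something with over 40 N, if the wrist force passes 120 N, or if a joint passes its speed limit or range.

## Robot

A 6-joint arm with a two-finger parallel gripper is mounted at the origin on the work surface. World frame = base frame: x ahead of the robot, y to its left, z up, the work surface at z = 0. Lengths are in m, angles in rad, forces in N, time in s.
With the tool pointing down it reaches from about 0.35 to 0.975 m from the base axis. Payload 4.9 kg.
Tool frame: the origin (TCP) lies at the very end of the fingers, on their centre line; the grasp point (between the pads) lies 19 mm behind it; z points along the fingers, y is the direction in which the jaws open and shut (so a half turn about z gives the same grasp; the last joint's range is limited). The gripper opens to 85 mm and grips with 20 to 120 N. Pads are 22 mm wide; open, the fingers measure 114 mm over their backs; the gripper's body (76 mm by 85 mm) begins 54 mm behind the grasp point. The pads swing forward as they close: fully open they stand 13 mm farther back than shut.
Start: joints at [1.163, 0.053, 1.613, -0, 1.476, -0.119], TCP at [0.178, 0.599, 0.202] pointing down, gripper open.
Joint ranges: [-3.01, 3.01], [-1.01, 2.22], [0.06, 2.58], [-1.02, 4.17], [0.09, 2.62], [-3.14, 3.14]. Speed limits (rad/s): [2.57, 2.57, 3.14, 3.14, 3.14, 3.14].

## Interface

Orientations are given as a unit quaternion [w, x, y, z].
In Python, from plant import state, grab_frame, camera_model, job_done, search_frame, masks_of, place_of gives the robot as it stands.
- The arm moves only by the tool drive_tool, never from a script. Its argument "series" is a list of rows, each a list of 2 entries, a list of its own where there are three numbers: the shift along the world's x, y, z in m, then the turn, a rotation vector about the world's x, y, z in degrees. A call has 1 to 8 rows; each row is the pose to reach, as a shift and turn from the pose commanded when the call began; what a row does not reach only later rows make up. A row lasts 1/10 s, in which the tool goes at most 50 mm and 8.59 degrees, less where a joint would pass 70% of its speed; a pose out of reach is approached as far as the arm can. A call with a gripper value outside its range is refused whole. "fingers" is the closure, from -1 (fully open) to 1 (shut), so that 0 is half open, set as the call begins (left out, the last holds). The fingers move at their own pace and stop on an object; the grip force is fixed at half the most. Time passes only in rows, so rows that repeat a pose let the fingers close. It gives the time, the measured TCP pose, the force and the opening at its end, in the units of the state.
- state(): the state, without advancing time (a new reading comes with each control period).
- grab_frame(name): name is "side" or "top" or "wrist"; returns the picture (480x640x3 uint8, red, green, blue); there is no depth.
- camera_model(name): a dict with "fovy" (degrees; the focal length in pixels is half the picture's height over the tangent of half this angle, whatever the lens; pixels are square), "cx", "cy" (the principal point, pixels), "D" ([k1, k2, p1, p2, k3] as OpenCV has them; the pictures are not rectified), "rvec" (rotation vector, rad) and "tvec" (3), from world to camera coordinates, as OpenCV has them. Camera axes: x right, y down, z forward; pixel columns grow to the right and rows downward; lengths in m; the calibration is good to about 2 mm. A picture is of the moment at which its call begins: read the wrist's pose just before it. camera_model takes no time and is no camera call; for the wrist camera it gives the pose at the moment of the call.
- job_done(): hands the job in, once; it reports no verdict.
Trained networks look in the newest picture that a camera, given by its name, has taken for a name from the list of things; names that differ only in an ending like _2 or _b are one class to them, and where a whole thing is asked for, a point or a joint stands for the part that bears it (a point fixed in the world has none). Each returns a list of dicts, best first, with "confidence" (0 to 1); they miss things now and then, are a little off and sometimes report something else, mostly with a low value. They report only what shows in the picture. A call takes as long as a camera call.
- search_frame(camera, name): "location" ([x, y, z] in m, in world coordinates, good to about 4 mm: the middle of the surface that is visible of it).
- masks_of(camera, name): "pixels" (480x640 bool, what is visible of it).
- place_of(camera, name): "location" ([x, y, z] in m, in world coordinates, good to about 4 mm: a listed point, or the origin of a listed thing).
The state is a dict: "time": time; "joint_pos": joint angles; "joint_vel": joint speeds; "joint_efforts": joint torques, N m; "tool_pos": TCP position; "tool_rot": TCP orientation; "contact_force": force on the tool from outside, world axes, zero at the start; "ft_torque": the same for the moment, N m; "gripper_width": opening from 0.0 (shut) to 1.0 (fully open).
Only numpy, scipy, OpenCV 4.12 (cv2) and the standard library are available. Lean on these libraries where they do the work, as an engineer would, in place of code of your own. Each camera call takes 0.05 s, during which the arm holds its last target.

## Working session

There is one attempt and no reset: what is moved stays moved. The work goes in short steps, Python scripts to look and compute and a tool call to move; the robot and the scene stay as the last step left them, time stands still between calls to the robot, and variables do not carry over. Pictures are saved under pics/ and viewed, and the job is handed in when it is done.

Besides the shell and the picture viewer there is one more tool, called after ">>>" as name(argument=value, ...) on one line, values as JSON. drive_tool: Moves the arm, as the interface text tells. Its arguments: {"type":"object","properties":{"series":{"type":"array","items":{"type":"array"}},"fingers":{"type":"number"}},"required":["series"]}

```bash
ls; mkdir -p pics
python3 - <<'E'
from plant import *
import cv2
s=state();print(s)
for n in ("side","top","wrist"):
    cv2.imwrite(f"pics/{n}0.png",grab_frame(n)[:,:,::-1]); print(n,camera_model(n))
E
```

```text
pics
{'time': 0.0, 'joint_pos': array([ 1.16299897e+00,  5.33833250e-02,  1.61427685e+00, -1.79286276e-05,
        1.47597987e+00, -1.18989550e-01]), 'joint_vel': array([ 0.0005095 , -0.00013652, -0.00156   , -0.00100883,  0.00075162,
        0.00189649]), 'joint_efforts': array([ 3.51657563e-04, -3.93688345e+01, -3.70174491e+01, -1.73623703e-04,
        7.08846506e-03,  1.21199434e-05]), 'tool_pos': array([0.17773686, 0.59849556, 0.20075691]), 'tool_rot': array([-2.57912319e-04,  1.43901638e-01,  9.89591466e-01, -9.90713407e-04]), 'contact_force': array([ 0.20330848, -0.39518131,  0.00581297]), 'ft_torque': array([-0.00900912,  0.04753648,  0.01631578]), 'gripper_width': 0.9974767536091513}
side {'fovy': 49.8377649932636, 'cx': 321.54174532495864, 'cy': 243.26280609668825, 'D': array([-0.13184653,  0.        ,  0.        ,  0.        ,  0.        ]), 'rvec': array([ 0.4817919 , -2.78091076,  1.02559282]), 'tvec': array([0.52343035, 0.25423208, 0.95074608])}
top {'fovy': 45.23074886887622, 'cx': 318.88760758922865, 'cy': 241.0382338489002, 'D': array([0.0537237, 0.       , 0.       , 0.       , 0.       ]), 'rvec': array([ 2.15735994, -2.18126761,  0.08813084]), 'tvec': array([-0.08279359,  0.58880244,  1.02750784])}
wrist {'fovy': 59.35878013082956, 'cx': 320.8665513356309, 'cy': 235.90863655713682, 'D': array([-0.06516197,  0.        ,  0.        ,  0.        ,  0.        ]), 'rvec': array([-2.29513658, -1.71282602, -0.28386957]), 'tvec': array([-0.62537011, -0.04219907,  0.3797535 ])}
```

View pics/top0.png

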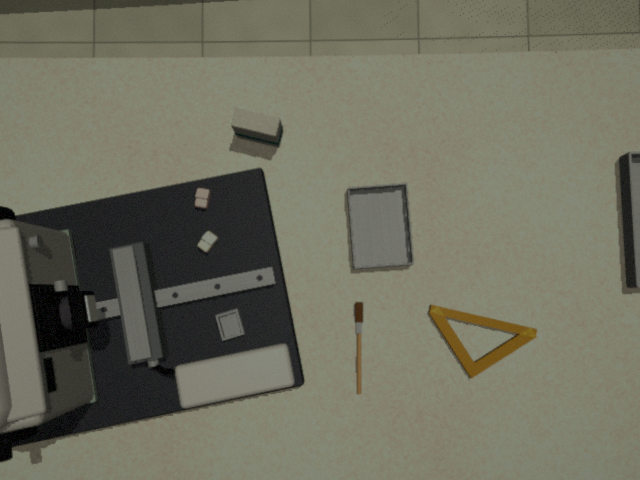

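View pics/side0.png

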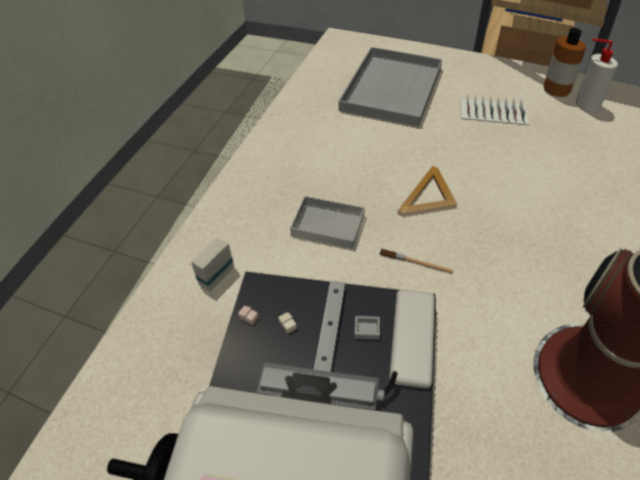

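View pics/wrist0.png

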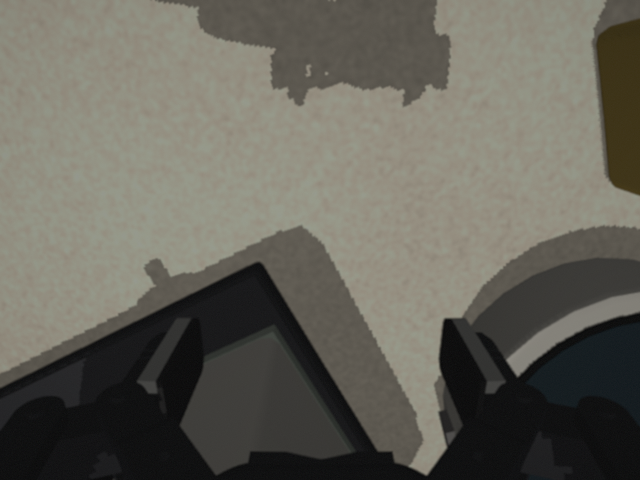

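Run:
```python
from plant import *
for n in "seat_corner rail holder_base square_corner square_grip wax_a_center wax_b_center tray carton_center mould_center brush_center".split():
  for c in ("top","side"):
    try:
        r=place_of(c,n); print(n,c,[(x["confidence"].__round__(2),x["location"].round(4).tolist()) for x in r][:3])
    except Exception as e: print(n,c,e)
print(state()["time"])
```

```text
seat_corner top 'list' object has no attribute 'round'
seat_corner side 'list' object has no attribute 'round'
rail top 'list' object has no attribute 'round'
rail side 'list' object has no attribute 'round'
holder_base top []
holder_base side 'list' object has no attribute 'round'
square_corner top 'list' object has no attribute 'round'
square_corner side 'list' object has no attribute 'round'
square_grip top 'list' object has no attribute 'round'
square_grip side 'list' object has no attribute 'round'
wax_a_center top 'list' object has no attribute 'round'
wax_a_center side 'list' object has no attribute 'round'
wax_b_center top 'list' object has no attribute 'round'
wax_b_center side []
tray top 'list' object has no attribute 'round'
tray side 'list' object has no attribute 'round'
carton_center top 'list' object has no attribute 'round'
carton_center side 'list' object has no attribute 'round'
mould_center top []
mould_center side 'list' object has no attribute 'round'
brush_center top 'list' object has no attribute 'round'
brush_center side 'list' object has no attribute 'round'
1.25
```

```bash
cat > h.py <<'E'
import numpy as np, cv2
from plant import *
def cam(m):
    f=240/np.tan(np.radians(m["fovy"])/2)
    K=np.array([[f,0,m["cx"]],[0,f,m["cy"]],[0,0,1.]])
    return K,np.array(m["D"]),cv2.Rodrigues(np.array(m["rvec"]))[0],np.array(m["tvec"])
def p2w(m,px,z):
    K,D,R,t=cam(m); px=np.array(px,float).reshape(-1,1,2)
    n=cv2.undistortPoints(px,K,D).reshape(-1,2)
    d=np.c_[n,np.ones(len(n))]@R; c=-R.T@t
    return c+d*((z-c[2])/d[:,2])[:,None]
def w2p(m,P):
    K,D,R,t=cam(m); return cv2.projectPoints(np.array(P,float).reshape(-1,3),cv2.Rodrigues(R)[0],t,K,D)[0].reshape(-1,2)
E
python3 - <<'E'
from h import *
m=camera_model("top");print(-cam(m)[2].T@m["tvec"],-cam(camera_model("side"))[2].T@camera_model("side")["tvec"])
for n in "seat_corner rail holder_base square_corner square_grip wax_a_center wax_b_center tray carton_center mould_center brush_center".split():
  for c in ("top","side"):
        r=place_of(c,n); print(n,c,[(round(x["confidence"],2),np.round(x["location"],4).tolist()) for x in r][:3])
print(state()["time"])
a=cv2.imread("pics/top0.png")
cv2.imwrite("pics/c1.png",cv2.resize(a[150:400,80:310],None,fx=3.2,fy=2.4*1.3333,interpolation=cv2.INTER_CUBIC)[:600*2])
cv2.imwrite("pics/c1.png",cv2.resize(a[160:350,90:310],None,fx=3.15,fy=3.15,interpolation=cv2.INTER_CUBIC))
cv2.imwrite("pics/c2.png",cv2.resize(a[280:400,400:560],None,fx=5,fy=5,interpolation=cv2.INTER_CUBIC))
E
```

```text
[ 0.491164   -0.09991297  1.07614627] [0.32935364 0.57476919 0.89649202]
seat_corner top [(0.59, [0.4977, 0.2006, 0.0499])]
seat_corner side [(0.84, [0.4989, 0.2019, 0.0523])]
rail top [(0.78, [0.5078, 0.1782, 0.0453])]
rail side [(0.91, [0.502, 0.1832, 0.0479])]
holder_base top []
holder_base side [(0.86, [0.4998, 0.2023, 0.0427]), (0.57, [0.585, 0.1094, 0.0558])]
square_corner top [(0.88, [0.3398, -0.3644, 0.0042]), (0.41, [0.7953, 0.0206, 0.0406])]
square_corner side [(0.83, [0.3361, -0.3645, 0.0017]), (0.54, [0.5052, 0.1799, 0.0449])]
square_grip top [(0.97, [0.4443, -0.3824, 0.0028])]
square_grip side [(0.98, [0.442, -0.3848, 0.0088])]
wax_a_center top [(0.71, [0.5859, 0.1118, 0.0551])]
wax_a_center side [(0.69, [0.4987, 0.2027, 0.0442]), (0.63, [0.5846, 0.1083, 0.055])]
wax_b_center top [(0.54, [0.6614, 0.1177, 0.0546]), (0.53, [0.504, 0.2024, 0.0472])]
wax_b_center side []
tray top [(0.6, [0.6134, -0.2014, 0.0022]), (0.4, [0.5045, 0.1779, 0.0431])]
tray side [(0.86, [0.614, -0.1992, 0.003])]
carton_center top [(0.63, [0.798, 0.0238, 0.0413])]
carton_center side [(0.75, [0.7957, 0.0172, 0.0394])]
mould_center top []
mould_center side [(0.95, [0.4443, 0.0688, 0.0546]), (0.49, [0.7939, 0.0167, 0.0405])]
brush_center top [(0.78, [0.3947, -0.162, 0.0053])]
brush_center side [(0.62, [0.3965, -0.1608, 0.0001])]
2.35
```

View pics/c1.png

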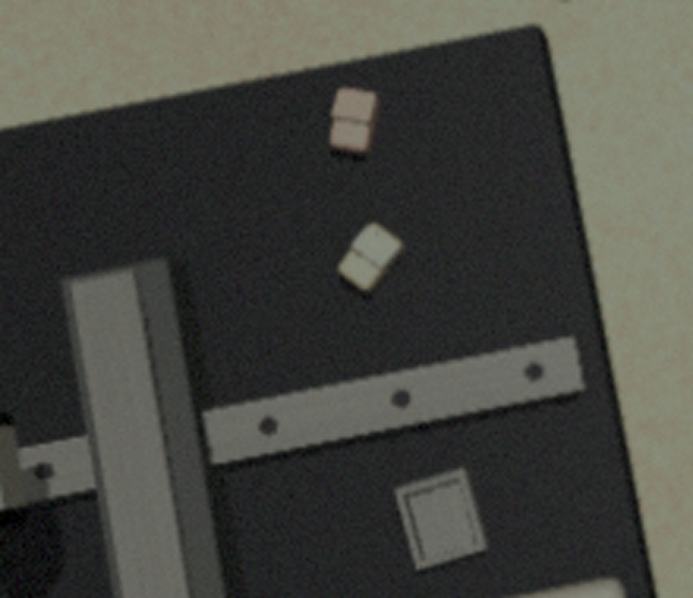

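View pics/c2.png

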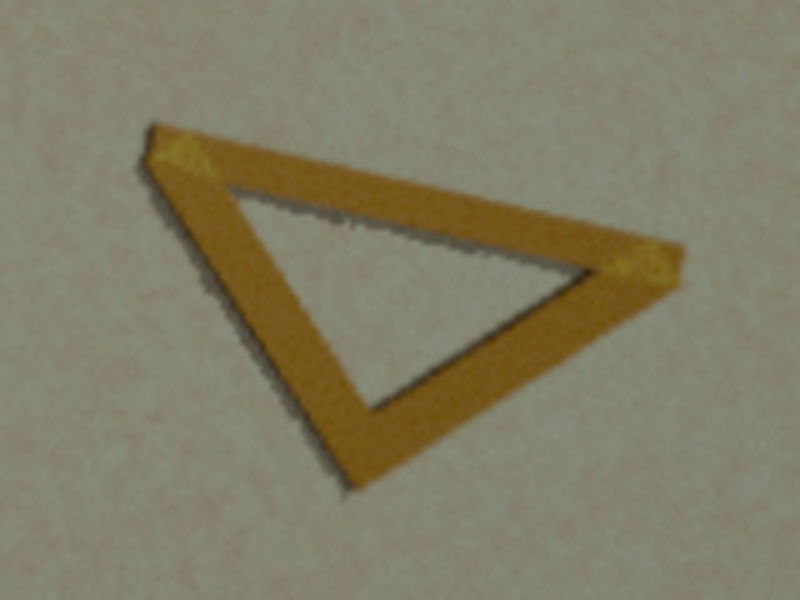

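Run:
```python
from h import *
m=camera_model("top");a=cv2.imread("pics/top0.png")
# rectified views
def rect(z,x0,x1,y0,y1,s,fn):
    # image: right = -y (as in top pic), down = -x ; 
    ys=np.arange(y1,y0,-1/s);xs=np.arange(x1,x0,-1/s)
    Y,X=np.meshgrid(ys,xs); px=w2p(m,np.c_[X.ravel(),Y.ravel(),np.full(X.size,z)]).astype(np.float32)
    im=cv2.remap(a,px[:,0].reshape(X.shape),px[:,1].reshape(X.shape),cv2.INTER_CUBIC)
    cv2.imwrite(fn,im); return im
s=2000
for name,z,box in (("wax",.063,(.54,.72,.05,.17)),("sq",.012,(.3,.5,-.5,-.25))):
    im=rect(z,*box,s,f"pics/r_{name}.png")
    x0,x1,y0,y1=box
    hsv=cv2.cvtColor(im,cv2.COLOR_BGR2HSV)
    mk=(hsv[:,:,2]>90) if name=="wax" else (hsv[:,:,1]>130)
    mk=cv2.morphologyEx(mk.astype(np.uint8),cv2.MORPH_OPEN,np.ones((5,5)))
    for c in cv2.findContours(mk,cv2.RETR_EXTERNAL,cv2.CHAIN_APPROX_NONE)[0]:
        if cv2.contourArea(c)<800: continue
        c=c.reshape(-1,2).astype(np.float32)
        w=np.c_[x1-c[:,1]/s,y1-c[:,0]/s].astype(np.float32)
        r=cv2.minAreaRect(w*1000); print(name,np.round(r[0],1),np.round(r[1],1),round(r[2],1),"box",cv2.boxPoints(r).round(1).tolist())
        if name=="sq":
            _,t=cv2.minEnclosingTriangle(w.reshape(-1,1,2)*1000); print(t.reshape(-1,2).round(1))
im=rect(.065,.40,.62,-.02,.24,s,"pics/r_rail.png")
```

```text
wax [587.5 108.8] [23.1 33.8] 53.1 box [[567.0, 109.69999694824219], [594.0999755859375, 89.4000015258789], [607.9000244140625, 107.9000015258789], [580.9000244140625, 128.1999969482422]]
wax [665.2 118.8] [22.9 33.8] 80.3 box [[646.5999755859375, 110.30000305175781], [679.9000244140625, 104.69999694824219], [683.7000122070312, 127.19999694824219], [650.5, 132.89999389648438]]
wax [704.8 110.2] [119.5  30.5] 90.0 box [[689.5, 50.5], [720.0, 50.5], [720.0, 170.0], [689.5, 170.0]]
sq [ 394.3 -372.8] [195.7 110.9] 76.6 box [[317.6000061035156, -455.1000061035156], [425.5, -480.8999938964844], [471.0, -290.5], [363.20001220703125, -264.70001220703125]]
[[ 421.9 -495.9]
 [ 338.4 -358.8]
 [ 474.7 -275.3]]
```

View pics/r_rail.png

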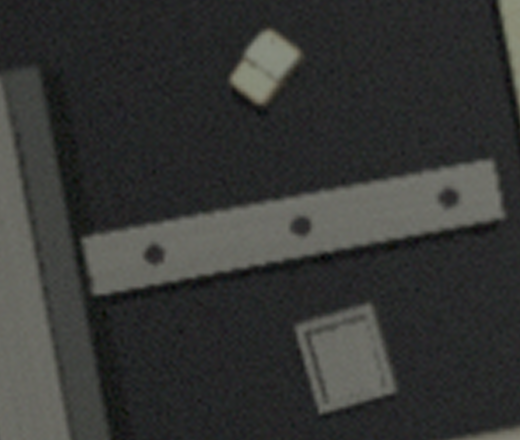

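View pics/r_wax.png

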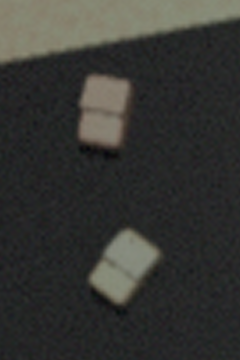

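Run:
```python
from h import *
m=camera_model("top");ms=camera_model("side")
print("robot base",w2p(ms,[[0,0,0]]),w2p(m,[[0,0,0]]))
for z in (.045,.1,.2,.3,.4): print(z,p2w(m,[[68,230],[95,400],[22,225],[45,415]],z)[:,:2].round(3).tolist(),"side",p2w(ms,[[190,405],[410,415]],z)[:,:2].round(3).tolist())
a=cv2.imread("pics/top0.png"); s=4000
def rectz(z,x0,x1,y0,y1):
    ys=np.arange(y1,y0,-1/s);xs=np.arange(x1,x0,-1/s)
    Y,X=np.meshgrid(ys,xs); px=w2p(m,np.c_[X.ravel(),Y.ravel(),np.full(X.size,z)]).astype(np.float32)
    return cv2.remap(a,px[:,0].reshape(X.shape),px[:,1].reshape(X.shape),cv2.INTER_LINEAR)
# rail edges at z=.065
g=cv2.cvtColor(rectz(.065,.46,.58,-.02,.23),cv2.COLOR_BGR2GRAY).astype(float)
g=cv2.GaussianBlur(g,(0,0),4)
pts=[];pl=[]
for y in np.arange(0.01,.19,.004):
    j=int((.23-y)*s); col=np.diff(g[:,j])
    xr=.540-(y+.006)*.0385/.205
    i0=int((.58-xr)*s); w=slice(i0-28,i0+28); i=np.argmax(col[w])+i0-28; pts.append((.58-i/s,y))
    i1=int((.58-xr+.0305)*s); w=slice(i1-28,i1+28); i=np.argmin(col[w])+i1-28; pl.append((.58-i/s,y))
for P in (pts,pl):
    P=np.array(P); f=np.polyfit(P[:,1],P[:,0],1); r=P[:,0]-np.polyval(f,P[:,1]); k=abs(r)<.0012; f=np.polyfit(P[k,1],P[k,0],1)
    print("rail edge x at y=.2",np.polyval(f,.2),"yaw",np.degrees(-np.arctan(f[0])),k.sum(),r[k].std())
# holder front bottom edge at z=.045 (front face light -> plate dark)
g=cv2.cvtColor(rectz(.045,.38,.62,.15,.26),cv2.COLOR_BGR2GRAY)
cv2.imwrite("pics/hb.png",cv2.resize(g,None,fx=.6,fy=.6))
```

```text
robot base [[591.90171668 374.57765472]] [[271.62979917 577.12116094]]
0.045 [[0.611, 0.36], [0.313, 0.303], [0.621, 0.441], [0.289, 0.388]] side [[0.685, 0.319], [0.32, 0.207]]
0.1 [[0.605, 0.335], [0.322, 0.282], [0.614, 0.412], [0.3, 0.362]] side [[0.662, 0.336], [0.32, 0.231]]
0.2 [[0.593, 0.291], [0.34, 0.242], [0.602, 0.36], [0.32, 0.314]] side [[0.62, 0.366], [0.321, 0.274]]
0.3 [[0.582, 0.246], [0.357, 0.203], [0.589, 0.307], [0.339, 0.267]] side [[0.579, 0.396], [0.323, 0.317]]
0.4 [[0.57, 0.202], [0.374, 0.164], [0.576, 0.255], [0.359, 0.22]] side [[0.537, 0.426], [0.324, 0.36]]
rail edge x at y=.2 0.5017055061484404 yaw 10.795939702559822 45 0.0002604626405034654
rail edge x at y=.2 0.4708049407114621 yaw 10.73902273452941 45 0.00023498225325989811
```

View pics/hb.png

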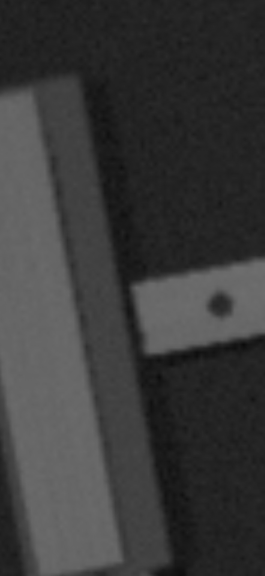

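>>> drive_tool(series=[[[0, 0, 0.05], [0, 0, 0]], [[0, 0, 0.1], [0, 0, 0]], [[0, 0, 0.15], [0, 0, 0]], [[0, 0, 0.2], [0, 0, 0]], [[0.409, -0.489, 0.2], [0, 0, -20.2]], [[0.409, -0.489, 0.2], [0, 0, -20.2]], [[0.409, -0.489, 0.2], [0, 0, -20.2]], [[0.409, -0.489, 0.2], [0, 0, -20.2]]], fingers=0)

```text
time: 3.15
tool_pos: [0.3071, 0.4442, 0.4022]
tool_rot: [0.0, 0.315, 0.949, 0.0]
contact_force: [-0.9, 0.3, 0.3]
gripper_width: 0.497
```

>>> drive_tool(series=[[[0.28, -0.335, 0], [0, 0, 0]], [[0.28, -0.335, 0], [0, 0, 0]], [[0.28, -0.335, 0], [0, 0, 0]], [[0.28, -0.335, 0], [0, 0, 0]], [[0.28, -0.335, 0], [0, 0, 0]], [[0.28, -0.335, 0], [0, 0, 0]], [[0.28, -0.335, -0.15], [0, 0, 0]], [[0.28, -0.335, -0.2], [0, 0, 0]]])

```text
time: 3.95
tool_pos: [0.5398, 0.1673, 0.3244]
tool_rot: [0.003, 0.316, 0.949, 0.001]
contact_force: [0.6, 0.3, -0.4]
gripper_width: 0.501
```

>>> drive_tool(series=[[[0.047, -0.058, -0.05], [0, 0, 0]], [[0.047, -0.058, -0.1], [0, 0, 0]], [[0.047, -0.058, -0.17], [0, 0, 0]], [[0.047, -0.058, -0.17], [0, 0, 0]], [[0.047, -0.058, -0.17], [0, 0, 0]], [[0.047, -0.058, -0.17], [0, 0, 0]], [[0.047, -0.058, -0.17], [0, 0, 0]]])

```text
time: 4.65
tool_pos: [0.5865, 0.1117, 0.1568]
tool_rot: [0.003, 0.315, 0.949, 0.001]
contact_force: [-0.2, 0.2, 0.9]
gripper_width: 0.501
```

```bash
cat > look.py <<'E'
from h import *
import sys
s=state();m=camera_model("wrist");im=grab_frame("wrist");np.save("m.npy",np.array([0]));import pickle;pickle.dump(m,open("pics/%s.pkl"%sys.argv[1],"wb"))
cv2.imwrite("pics/%s.png"%sys.argv[1],im[:,:,::-1]); print(s["time"],s["tool_pos"],s["tool_rot"],s["contact_force"],s["gripper_width"])
E
python3 look.py w1
```

```text
4.65 [0.58646448 0.11172812 0.15681714] [0.00267037 0.31497555 0.94909536 0.00112945] [-0.23033661  0.20619364  0.90779632] 0.5011561802697175
```

View pics/w1.png

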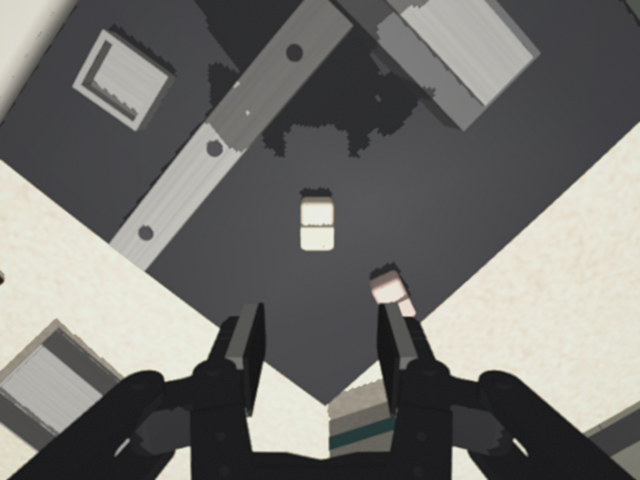

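Run:
```python
from h import *
import pickle
m=pickle.load(open("pics/w1.pkl","rb"))
print("a top",p2w(m,[[317,224],[301,198],[333,197],[334,249],[301,249]],.063).round(4).tolist())
print("rail edge z.065",p2w(m,[[148,271],[355,23]],.065).round(4).tolist())
print("base top edge z.085",p2w(m,[[461,131],[326,0],[400,70]],.085).round(4).tolist())
print("seat px",w2p(m,[[.5015,.199,.045],[.5015,.199,.065]]))
```

```text
a top [[0.5855, 0.1112, 0.063], [0.5652, 0.1135, 0.063], [0.5771, 0.1305, 0.063], [0.6065, 0.1098, 0.063], [0.5932, 0.092, 0.063]]
rail edge z.065 [[0.5424, -0.0017, 0.065], [0.5016, 0.2013, 0.065]]
base top edge z.085 [[0.5847, 0.2144, 0.085], [0.4849, 0.1926, 0.085], [0.5368, 0.2043, 0.085]]
seat px [[349.24293728  30.12534132]
 [351.65480863  25.33181769]]
```

>>> drive_tool(series=[[[-0.001, 0, -0.05], [0, 0, 0]], [[-0.001, 0, -0.09], [0, 0, 0]], [[-0.001, 0, -0.105], [0, 0, 0]], [[-0.001, 0, -0.105], [0, 0, 0]], [[-0.001, 0, -0.105], [0, 0, 0]]])

```text
time: 5.2
tool_pos: [0.5855, 0.1115, 0.0507]
tool_rot: [0.002, 0.315, 0.949, 0.001]
contact_force: [0.1, 0.3, 0.2]
gripper_width: 0.502
```

>>> drive_tool(series=[[[0, 0, 0], [0, 0, 0]], [[0, 0, 0], [0, 0, 0]], [[0, 0, 0], [0, 0, 0]], [[0, 0, 0], [0, 0, 0]], [[0, 0, 0], [0, 0, 0]], [[0, 0, 0], [0, 0, 0]]], fingers=1)

```text
time: 5.8
tool_pos: [0.5834, 0.1112, 0.0478]
tool_rot: [-0.0, 0.315, 0.949, -0.0]
contact_force: [1.3, -0.1, -0.3]
gripper_width: -0.004
```

```bash
python3 look.py w2
```

```text
5.8 [0.5833647  0.11116381 0.04775055] [-2.57432986e-05  3.15242935e-01  9.49011007e-01 -9.82101461e-06] [ 1.2788249 -0.1379407 -0.2670576] -0.0036401139794891542
```

View pics/w2.png

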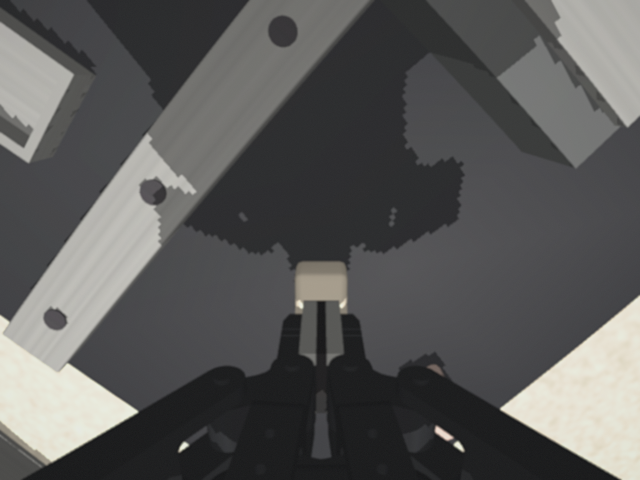

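Run:
```python
from h import *
import pickle
m=pickle.load(open("pics/w2.pkl","rb"))
print("tcp px",w2p(m,[[.5834,.1112,.048],[.5834,.1112,.067]]))
print("wax top edge",p2w(m,[[299,264],[346,263],[296,300],[347,300]],.063).round(4).tolist())
print(np.round([x["location"] for x in place_of("wrist","wax_a_center")],4))
cv2.imwrite("pics/s2.png",grab_frame("side")[:,:,::-1])
i=cv2.imread("pics/s2.png")[260:380,200:360];cv2.imwrite("pics/s2c.png",cv2.resize(i,None,fx=5,fy=5,interpolation=2))
```

```text
tcp px [[318.51314483 287.98359134]
 [318.31546632 308.48274239]]
wax top edge [[0.5644, 0.1157, 0.063], [0.5753, 0.1311, 0.063], [0.5764, 0.1048, 0.063], [0.5891, 0.1218, 0.063]]
[[0.5869 0.1131 0.0546]]
```

View pics/s2c.png

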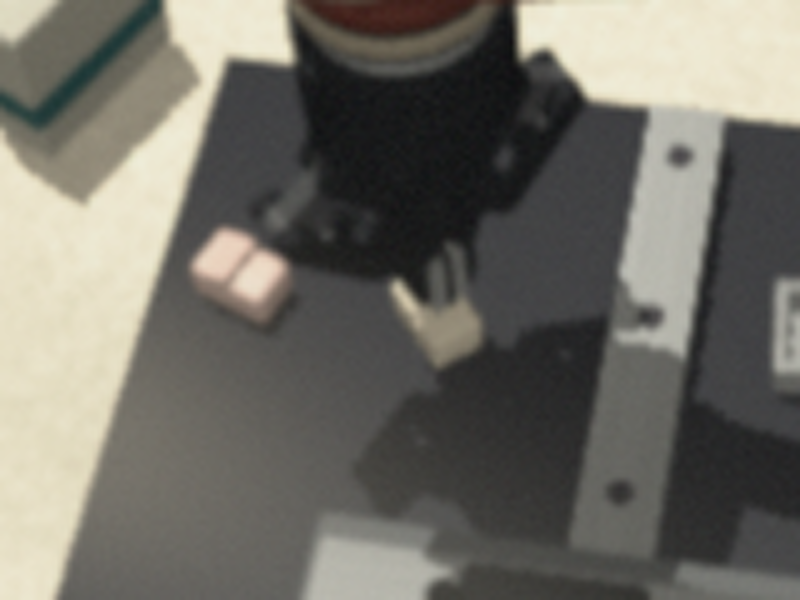

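Run:
```python
from h import *
import pickle
for f,tp,off in (("w1",[.5865,.1117,.1568],.0213),("w2",[.5834,.1112,.0478],0.0)):
    m=pickle.load(open(f"pics/{f}.pkl","rb"))
    j=np.array([np.cos(np.radians(53.3)),np.sin(np.radians(53.3)),0])
    t=np.array([-j[1],j[0],0]) 
    for b in (0,.006,.013,.019,.03):
      for lat in (-.011,.011):
        P=np.array(tp)+[0,0,b]+t*lat
        print(f,b,lat,w2p(m,[P+off*j,P-off*j]).round(0).tolist())
i=cv2.imread("pics/w2.png")[230:400,240:420];cv2.imwrite("pics/w2c.png",cv2.resize(i,None,fx=3.5,fy=3.5,interpolation=2))
print(state()["time"],state()["contact_force"])
```

```text
w1 0 -0.011 [[365.0, 309.0], [272.0, 309.0]]
w1 0 0.011 [[367.0, 265.0], [270.0, 265.0]]
w1 0.006 -0.011 [[366.0, 316.0], [271.0, 316.0]]
w1 0.006 0.011 [[368.0, 271.0], [269.0, 271.0]]
w1 0.013 -0.011 [[368.0, 324.0], [269.0, 324.0]]
w1 0.013 0.011 [[370.0, 277.0], [267.0, 278.0]]
w1 0.019 -0.011 [[369.0, 331.0], [267.0, 332.0]]
w1 0.019 0.011 [[372.0, 284.0], [265.0, 284.0]]
w1 0.03 -0.011 [[373.0, 346.0], [264.0, 347.0]]
w1 0.03 0.011 [[375.0, 296.0], [261.0, 297.0]]
w2 0 -0.011 [[319.0, 309.0], [319.0, 309.0]]
w2 0 0.011 [[318.0, 265.0], [318.0, 265.0]]
w2 0.006 -0.011 [[319.0, 316.0], [319.0, 316.0]]
w2 0.006 0.011 [[318.0, 271.0], [318.0, 271.0]]
w2 0.013 -0.011 [[318.0, 324.0], [318.0, 324.0]]
w2 0.013 0.011 [[318.0, 277.0], [318.0, 277.0]]
w2 0.019 -0.011 [[318.0, 332.0], [318.0, 332.0]]
w2 0.019 0.011 [[318.0, 284.0], [318.0, 284.0]]
w2 0.03 -0.011 [[318.0, 347.0], [318.0, 347.0]]
w2 0.03 0.011 [[318.0, 296.0], [318.0, 296.0]]
5.95 [-0.61340079  0.05966589 -0.52201289]
```

View pics/w2c.png

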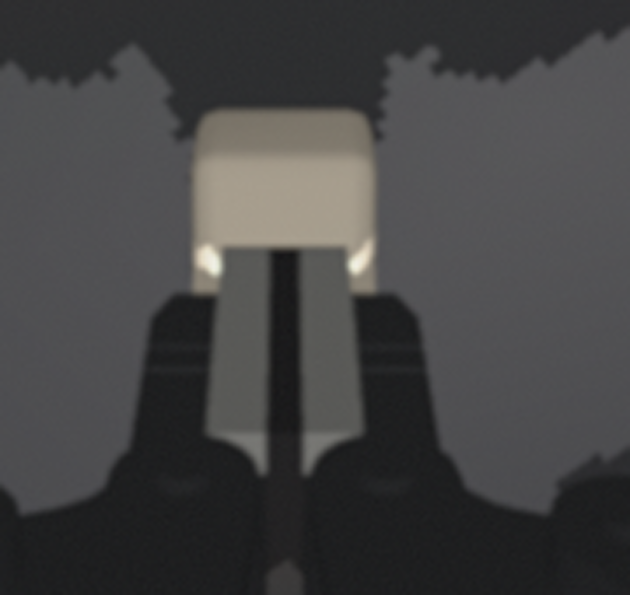

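Run:
```python
from h import *
m=camera_model("side")
j=np.array([np.cos(np.radians(53.3)),np.sin(np.radians(53.3)),0]);t=np.array([-j[1],j[0],0])
for b in (0,.01,.02,.03,.04):
    print(b,((w2p(m,[np.array([.5834,.1112,.0478+b])+l*t for l in (-.011,0,.011)])-[200,260])*5).round(0).tolist())
wc=np.array([.586,.111,.063]); print("wax top corners",((w2p(m,[wc+a*t*.017+c*j*.011 for a in(-1,1) for c in (-1,1)])-[200,260])*5).round(0).tolist())
```

```text
0 [[427.0, 308.0], [442.0, 328.0], [457.0, 349.0]]
0.01 [[425.0, 294.0], [440.0, 314.0], [455.0, 335.0]]
0.02 [[423.0, 280.0], [438.0, 300.0], [453.0, 321.0]]
0.03 [[421.0, 265.0], [436.0, 286.0], [451.0, 307.0]]
0.04 [[419.0, 251.0], [434.0, 271.0], [450.0, 292.0]]
wax top corners [[435.0, 260.0], [385.0, 287.0], [481.0, 323.0], [431.0, 351.0]]
```

>>> drive_tool(series=[[[0.002, 0, 0.01], [0, 0, 0]], [[0.002, 0, 0.01], [0, 0, 0]], [[0.002, 0, 0.01], [0, 0, 0]], [[0.002, 0, 0.01], [0, 0, 0]]], fingers=0)

```text
time: 6.35
tool_pos: [0.5855, 0.1112, 0.0579]
tool_rot: [0.0, 0.315, 0.949, 0.0]
contact_force: [-0.3, 0.0, -0.5]
gripper_width: 0.498
```

>>> drive_tool(series=[[[0, 0, -0.005], [0, 0, 0]], [[0, 0, -0.01], [0, 0, 0]], [[0, 0, -0.013], [0, 0, 0]], [[0, 0, -0.015], [0, 0, 0]]])

```text
time: 6.75
tool_pos: [0.5849, 0.1112, 0.0418]
tool_rot: [-0.001, 0.315, 0.949, -0.0]
contact_force: [-1.0, 0.3, -0.5]
gripper_width: 0.502
```

```bash
python3 look.py w3;python3 -c "
import cv2;i=cv2.imread('pics/w3.png')[180:420,180:460];cv2.imwrite('pics/w3c.png',cv2.resize(i,None,fx=2.5,fy=2.5,interpolation=2))"
```

```text
6.75 [0.58486617 0.11115577 0.04181303] [-6.00537559e-04  3.15182485e-01  9.49030861e-01 -2.54526323e-04] [-1.01741292  0.34203945 -0.5410496 ] 0.5015507680392345
```

View pics/w3c.png

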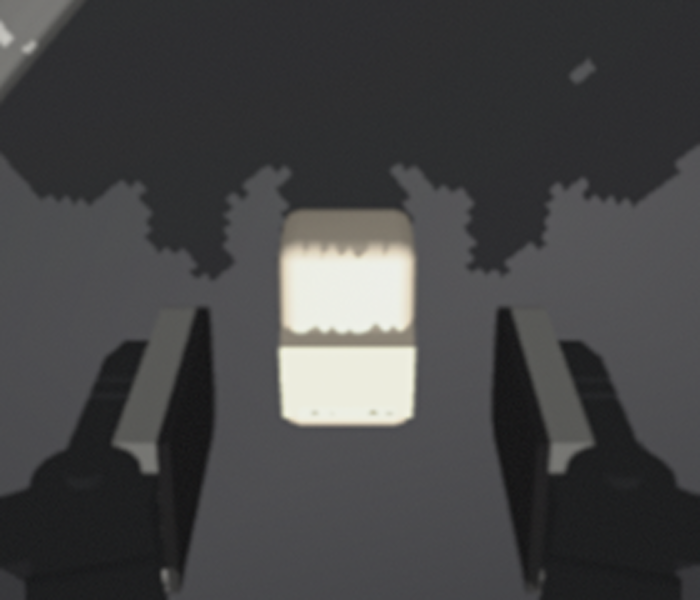

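>>> drive_tool(series=[[[0, 0, -0.004], [0, 0, 0]], [[0, 0, -0.008], [0, 0, 0]], [[0, 0, -0.012], [0, 0, 0]], [[0, 0, -0.012], [0, 0, 0]]])

```text
time: 7.2
tool_pos: [0.5848, 0.1111, 0.0298]
tool_rot: [-0.001, 0.315, 0.949, -0.0]
contact_force: [0.4, -0.2, -0.3]
gripper_width: 0.499
```

>>> drive_tool(series=[[[0, 0, -0.003], [0, 0, 0]], [[0, 0, -0.006], [0, 0, 0]], [[0, 0, -0.008], [0, 0, 0]], [[0, 0, -0.008], [0, 0, 0]]])

```text
time: 7.6
tool_pos: [0.5851, 0.1112, 0.0223]
tool_rot: [-0.0, 0.315, 0.949, -0.0]
contact_force: [0.1, 0.0, 0.0]
gripper_width: 0.501
```

```bash
python3 look.py w4;python3 -c "
import cv2;i=cv2.imread('pics/w4.png')[180:420,180:460];cv2.imwrite('pics/w4c.png',cv2.resize(i,None,fx=2.5,fy=2.5,interpolation=2))"
```

```text
7.6 [0.58509536 0.11115872 0.02228454] [-3.52177227e-04  3.15215720e-01  9.49019972e-01 -1.38716217e-04] [0.14439029 0.01864622 0.03444471] 0.501224966363895
```

View pics/w4c.png

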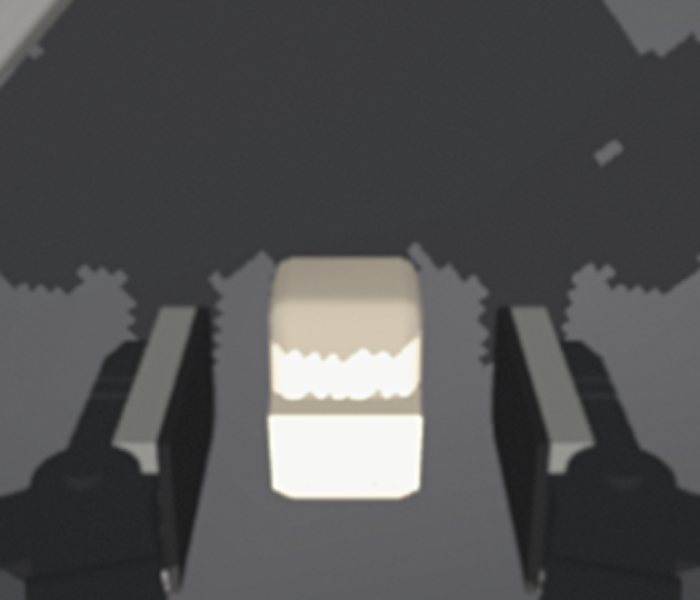

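>>> drive_tool(series=[[[0.001, 0, -0.003], [0, 0, 0]], [[0.001, 0, -0.005], [0, 0, 0]], [[0.001, 0, -0.005], [0, 0, 0]]])

```text
time: 7.95
tool_pos: [0.5861, 0.1112, 0.0173]
tool_rot: [-0.0, 0.315, 0.949, -0.0]
contact_force: [-0.4, 0.8, -0.1]
gripper_width: 0.501
```

>>> drive_tool(series=[[[0, 0, 0], [0, 0, 0]], [[0, 0, 0], [0, 0, 0]], [[0, 0, 0], [0, 0, 0]], [[0, 0, 0], [0, 0, 0]], [[0, 0, 0], [0, 0, 0]]], fingers=1)

```text
time: 8.45
tool_pos: [0.5867, 0.1112, 0.018]
tool_rot: [0.0, 0.315, 0.949, 0.0]
contact_force: [-0.3, 0.9, 1.6]
gripper_width: 0.241
```

>>> drive_tool(series=[[[0, 0, 0.05], [0, 0, 0]], [[0, -0.02, 0.085], [0, 0, -5]], [[-0.001, -0.311, 0.085], [0, 0, -49]], [[-0.001, -0.311, 0.085], [0, 0, -49]], [[-0.001, -0.311, 0.085], [0, 0, -49]], [[-0.001, -0.311, 0.085], [0, 0, -49]], [[-0.001, -0.311, 0.085], [0, 0, -49]], [[-0.001, -0.311, 0.085], [0, 0, -49]]])

```text
time: 9.25
tool_pos: [0.5848, -0.2024, 0.1026]
tool_rot: [-0.0, 0.682, 0.731, -0.0]
contact_force: [0.7, -0.0, 0.3]
gripper_width: 0.239
```

>>> drive_tool(series=[[[0, -0.04, 0], [0, 0, -5]], [[0, -0.04, 0], [0, 0, -5]], [[0, -0.04, 0], [0, 0, -5]]])

```text
time: 9.55
tool_pos: [0.585, -0.2403, 0.1023]
tool_rot: [-0.001, 0.712, 0.702, 0.0]
contact_force: [1.1, 0.1, 0.5]
gripper_width: 0.238
```

```bash
python3 look.py w5
```

```text
9.55 [ 0.58498389 -0.24026516  0.10227515] [-5.81485665e-04  7.12107619e-01  7.02070077e-01  8.78091291e-05] [1.0936881  0.14012046 0.53217874] 0.23832194573618518
```

View pics/w5.png

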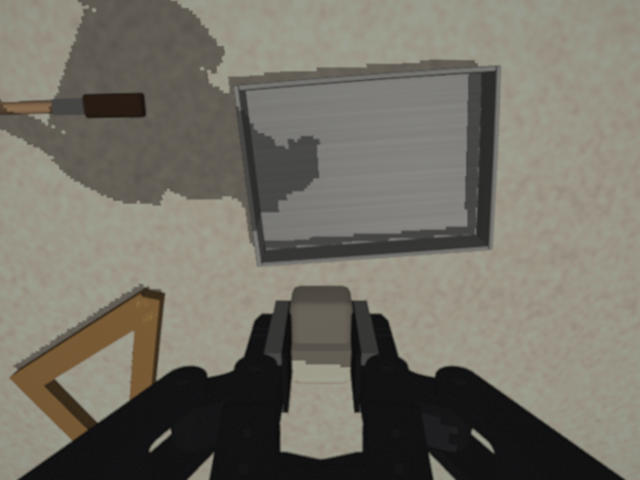

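>>> drive_tool(series=[[[0, 0.039, 0], [0, 0, 5]], [[0, 0.039, -0.04], [0, 0, 5]], [[0, 0.039, -0.08], [0, 0, 5]], [[0, 0.039, -0.105], [0, 0, 5]], [[0, 0.039, -0.115], [0, 0, 5]], [[0, 0.039, -0.115], [0, 0, 5]]])

```text
time: 10.2
tool_pos: [0.5842, -0.1989, -0.014]
tool_rot: [-0.002, 0.68, 0.734, -0.0]
contact_force: [0.3, 0.2, 0.8]
gripper_width: 0.237
```

>>> drive_tool(series=[[[0, 0, 0], [0, 0, 0]], [[0, 0, 0], [0, 0, 0]], [[0, 0, 0], [0, 0, 0]], [[0, 0, 0.04], [0, 0, 0]], [[0, 0, 0.08], [0, 0, 0]], [[0, 0, 0.115], [0, 0, 0]], [[0, 0, 0.115], [0, 0, 0]]], fingers=0.1)

```text
time: 10.9
tool_pos: [0.59, -0.2031, 0.1114]
tool_rot: [0.007, 0.68, 0.733, 0.002]
contact_force: [0.3, -0.6, 0.9]
gripper_width: 0.449
```

>>> drive_tool(series=[[[0.073, 0.323, 0.01], [0, 0, 76]], [[0.073, 0.323, 0.01], [0, 0, 76]], [[0.073, 0.323, 0.01], [0, 0, 76]], [[0.073, 0.323, 0.01], [0, 0, 76]], [[0.073, 0.323, 0.01], [0, 0, 76]], [[0.073, 0.323, 0.01], [0, 0, 76]], [[0.073, 0.323, 0.01], [0, 0, 76]], [[0.073, 0.323, 0.01], [0, 0, 76]]], fingers=0)

```text
time: 11.7
tool_pos: [0.6588, 0.1264, 0.113]
tool_rot: [0.0, 0.142, 0.99, 0.001]
contact_force: [-0.5, -0.8, -0.1]
gripper_width: 0.498
```

>>> drive_tool(series=[[[0, 0, 0], [0, 0, 7.4]], [[0, 0, 0], [0, 0, 7.4]]])

```text
time: 11.9
tool_pos: [0.6583, 0.1226, 0.1126]
tool_rot: [-0.0, 0.083, 0.997, -0.0]
contact_force: [-0.2, 0.3, -0.4]
gripper_width: 0.501
```

```bash
python3 look.py w6
```

```text
11.9 [0.65828861 0.12258615 0.11258837] [-7.30687876e-05  8.34521869e-02  9.96511780e-01 -1.25293709e-05] [-0.19289249  0.34458135 -0.4498384 ] 0.5011333300813091
```

View pics/w6.png

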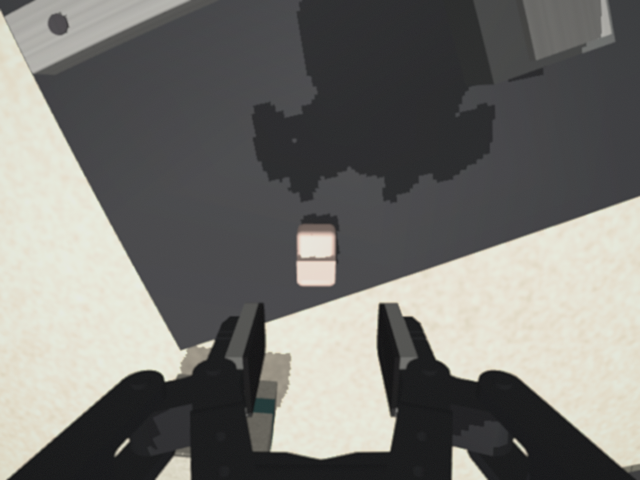

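Run:
```python
from h import *
import pickle
m=pickle.load(open("pics/w6.pkl","rb"))
print(p2w(m,[[316.5,256],[298,225],[335,225],[336,286],[297,286]],.063).round(4).tolist())
```

```text
[[0.6628, 0.1203, 0.063], [0.6431, 0.1134, 0.063], [0.6465, 0.1335, 0.063], [0.6831, 0.1283, 0.063], [0.6794, 0.106, 0.063]]
```

Centre (0.663, 0.120). Shift +4.5, −2.5 mm, down to TCP z 0.017.

>>> drive_tool(series=[[[0.0045, -0.0025, -0.04], [0, 0, 0]], [[0.0045, -0.0025, -0.075], [0, 0, 0]], [[0.0045, -0.0025, -0.09], [0, 0, 0]], [[0.0045, -0.0025, -0.0955], [0, 0, 0]], [[0.0045, -0.0025, -0.0955], [0, 0, 0]]])

```text
time: 12.45
tool_pos: [0.6629, 0.1195, 0.0173]
tool_rot: [-0.0, 0.084, 0.996, -0.0]
contact_force: [0.9, -0.1, 0.1]
gripper_width: 0.501
```

>>> drive_tool(series=[[[0, 0, 0], [0, 0, 0]], [[0, 0, 0], [0, 0, 0]], [[0, 0, 0], [0, 0, 0]], [[0, 0, 0], [0, 0, 0]], [[0, 0, 0], [0, 0, 0]]], fingers=1)

```text
time: 12.95
tool_pos: [0.6649, 0.1199, 0.02]
tool_rot: [0.002, 0.084, 0.996, 0.0]
contact_force: [0.4, -0.1, 6.3]
gripper_width: 0.236
```

>>> drive_tool(series=[[[0, 0, 0.04], [0, 0, 0]], [[0, 0, 0.085], [0, 0, -8]], [[-0.02, -0.32, 0.085], [0, 0, -76]], [[-0.02, -0.32, 0.085], [0, 0, -76]], [[-0.02, -0.32, 0.085], [0, 0, -76]], [[-0.02, -0.32, 0.085], [0, 0, -76]], [[-0.02, -0.32, 0.085], [0, 0, -76]], [[-0.02, -0.32, 0.085], [0, 0, -76]]])

```text
time: 13.75
tool_pos: [0.6438, -0.1816, 0.1026]
tool_rot: [0.0, 0.57, 0.822, 0.0]
contact_force: [1.8, -0.3, -0.4]
gripper_width: 0.239
```

```bash
python3 -c "
from h import *
s=state();print(s['time'],s['tool_pos'],s['tool_rot'])"
```

```text
13.75 [ 0.64376275 -0.1815858   0.10260079] [2.23745048e-04 5.70094732e-01 8.21578929e-01 1.00839294e-04]
```

>>> drive_tool(series=[[[-0.003, -0.018, 0], [0, 0, -16]], [[-0.003, -0.018, 0], [0, 0, -16]], [[-0.003, -0.018, -0.04], [0, 0, -16]], [[-0.003, -0.018, -0.08], [0, 0, -16]], [[-0.003, -0.018, -0.105], [0, 0, -16]], [[-0.003, -0.018, -0.113], [0, 0, -16]], [[-0.003, -0.018, -0.113], [0, 0, -16]]])

```text
time: 14.45
tool_pos: [0.6402, -0.1972, -0.0121]
tool_rot: [-0.001, 0.677, 0.736, -0.0]
contact_force: [-0.1, -0.1, -0.0]
gripper_width: 0.237
```

>>> drive_tool(series=[[[0, 0, 0], [0, 0, 0]], [[0, 0, 0], [0, 0, 0]], [[0, 0, 0], [0, 0, 0]], [[0, 0, 0.04], [0, 0, 0]], [[0, 0, 0.08], [0, 0, 0]], [[0, 0, 0.115], [0, 0, 0]], [[-0.05, -0.02, 0.13], [0, 0, 0]], [[-0.1, -0.04, 0.13], [0, 0, 0]]], fingers=0.1)

```text
time: 15.25
tool_pos: [0.5522, -0.2356, 0.1243]
tool_rot: [0.004, 0.676, 0.737, 0.001]
contact_force: [0.1, -1.2, 0.5]
gripper_width: 0.449
```

>>> drive_tool(series=[[[-0.11, -0.148, 0], [0, 0, -18.4]], [[-0.11, -0.148, 0], [0, 0, -18.4]], [[-0.11, -0.148, 0], [0, 0, -18.4]], [[-0.11, -0.148, 0], [0, 0, -18.4]], [[-0.11, -0.148, 0], [0, 0, -18.4]]], fingers=0)

```text
time: 15.75
tool_pos: [0.438, -0.3857, 0.1205]
tool_rot: [0.001, 0.787, 0.617, -0.0]
contact_force: [0.4, 0.1, -0.8]
gripper_width: 0.502
```

```bash
python3 look.py w7; python3 -c "
from h import *
cv2.imwrite('pics/s7.png',grab_frame('side')[:,:,::-1])"
```

```text
15.75 [ 0.43801022 -0.38573942  0.1204582 ] [ 1.33964558e-03  7.87243834e-01  6.16640179e-01 -4.91746010e-04] [ 0.43751532  0.1339995  -0.82245716] 0.5019658858224431
```

View pics/w7.png

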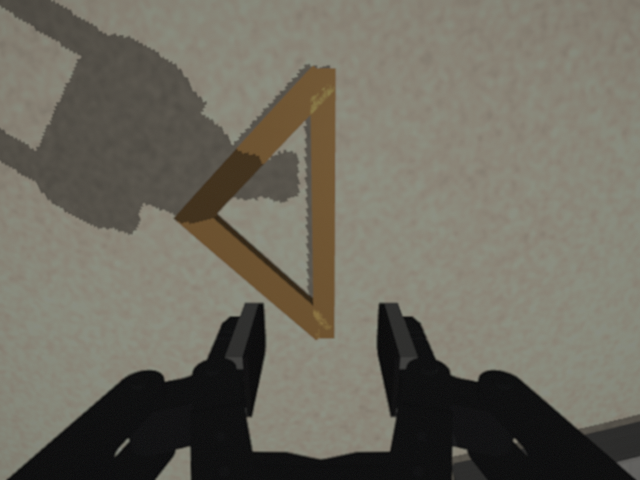

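View pics/s7.png

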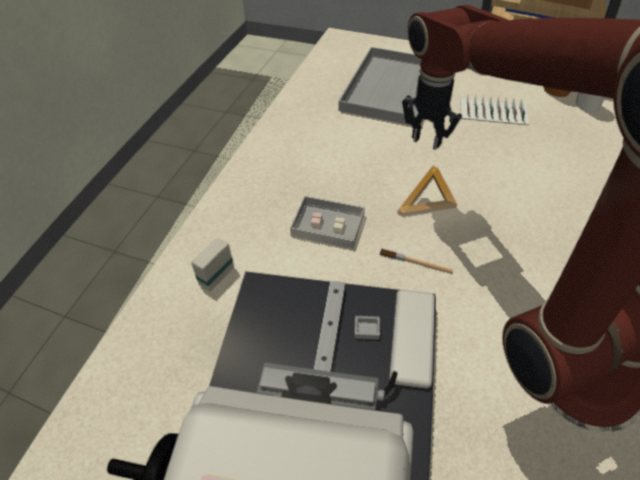

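Run:
```python
from h import *
import pickle
m=pickle.load(open("pics/w7.pkl","rb"));a=cv2.imread("pics/w7.png")
hsv=cv2.cvtColor(a,cv2.COLOR_BGR2HSV); mk=((hsv[:,:,1]>125)&(hsv[:,:,2]>40)).astype(np.uint8); mk[340:]=0
mk=cv2.morphologyEx(mk,cv2.MORPH_OPEN,np.ones((3,3)))
c=max(cv2.findContours(mk,cv2.RETR_EXTERNAL,cv2.CHAIN_APPROX_NONE)[0],key=cv2.contourArea).reshape(-1,2)
w=(p2w(m,c,.012)[:,:2]*1000).astype(np.float32)
_,t=cv2.minEnclosingTriangle(w.reshape(-1,1,2)); t=t.reshape(-1,2);print(t.round(1), w.min(0),w.max(0))
L=[np.linalg.norm(t[i]-t[(i+1)%3]) for i in range(3)];print(np.round(L,1))
i=(int(np.argmax(L))+2)%3; C=t[i]; A=t[(i+1)%3];B=t[(i+2)%3]
mid=(A+B)/2; n=(mid-C)/np.linalg.norm(mid-C); print("corner",C,"grip",C+n*105.2,"bar normal ang",np.degrees(np.arctan2(n[1],n[0])), "A,B dirs",[np.degrees(np.arctan2(*(q-C)[::-1])) for q in (A,B)],"hyp",np.degrees(np.arctan2(*(A-B)[::-1])))
```

```text
[[ 473.1 -277.4]
 [ 422.  -493. ]
 [ 340.  -359.5]] [ 341.45    -478.01965] [ 469.53076 -288.1967 ]
[221.5 156.6 156.4]
corner [ 340.01175 -359.5182 ] grip [ 442.3322  -383.96326] bar normal ang -13.436498 A,B dirs [np.float32(31.660555), np.float32(-58.445877)] hyp 76.651
```

>>> drive_tool(series=[[[0.0043, 0.0017, -0.04], [0, 0, 0.4]], [[0.0043, 0.0017, -0.08], [0, 0, 0.4]], [[0.0043, 0.0017, -0.115], [0, 0, 0.4]], [[0.0043, 0.0017, -0.135], [0, 0, 0.4]], [[0.0043, 0.0017, -0.14], [0, 0, 0.4]], [[0.0043, 0.0017, -0.14], [0, 0, 0.4]]])

```text
time: 16.45
tool_pos: [0.4449, -0.3794, -0.0213]
tool_rot: [-0.001, 0.783, 0.622, 0.0]
contact_force: [0.3, -0.5, 1.3]
gripper_width: 0.497
```

```bash
python3 look.py w8
```

```text
16.45 [ 0.44487963 -0.37936424 -0.02126628] [-5.36127023e-04  7.82980923e-01  6.22045485e-01  2.68494109e-05] [ 0.3347411  -0.50342327  1.33788885] 0.49740546500456145
```

View pics/w8.png

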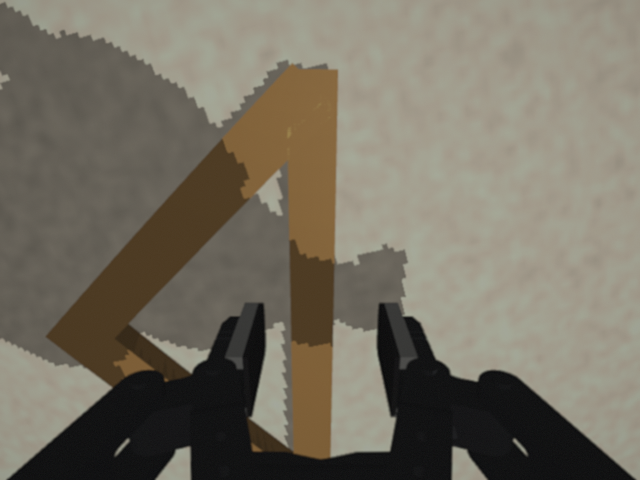

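>>> drive_tool(series=[[[-0.0025, -0.0045, 0], [0, 0, -0.4]], [[-0.0025, -0.0045, 0], [0, 0, -0.4]]])

```text
time: 16.7
tool_pos: [0.4429, -0.3866, -0.0189]
tool_rot: [0.002, 0.786, 0.619, 0.0]
contact_force: [0.3, 0.3, 0.7]
gripper_width: 0.499
```

>>> drive_tool(series=[[[0, 0, 0], [0, 0, 0]], [[0, 0, 0], [0, 0, 0]], [[0, 0, 0], [0, 0, 0]], [[0, 0, 0], [0, 0, 0]], [[0, 0, 0], [0, 0, 0]], [[0, 0, 0], [0, 0, 0]]], fingers=1)

```text
time: 17.3
tool_pos: [0.4418, -0.3854, -0.02]
tool_rot: [0.0, 0.786, 0.619, -0.0]
contact_force: [-2.8, 1.0, 5.1]
gripper_width: 0.158
```

```bash
python3 look.py w9; python3 -c "
import cv2;i=cv2.imread('pics/w9.png')[180:480,140:500];cv2.imwrite('pics/w9c.png',cv2.resize(i,None,fx=2,fy=2,interpolation=2))"
```

```text
17.3 [ 0.44178937 -0.38542529 -0.01996698] [ 9.69995223e-05  7.85620678e-01  6.18708365e-01 -3.15829759e-04] [-2.78192523  0.99459781  5.09692956] 0.15826140970907884
```

View pics/w9c.png

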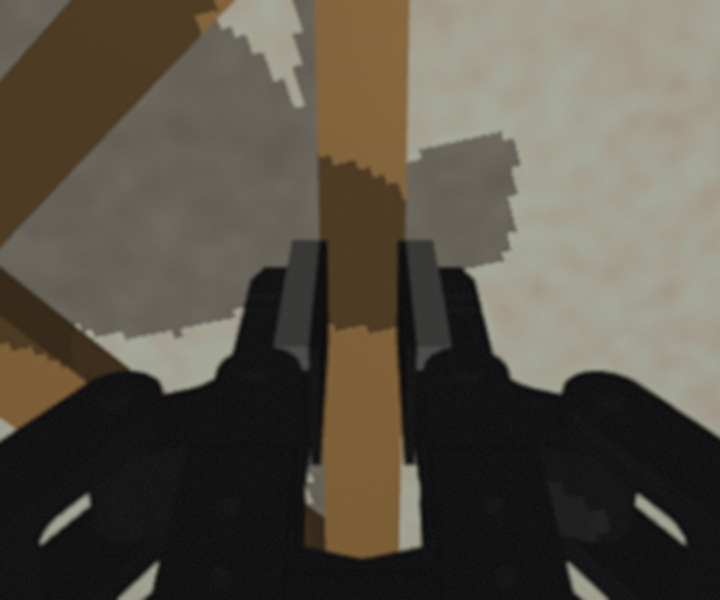

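>>> drive_tool(series=[[[0, 0, 0.02], [0, 0, 0]], [[0, 0, 0.06], [0, 0, 0]], [[0, 0, 0.1], [0, 0, 0]], [[0, 0, 0.13], [0, 0, 0]], [[0.012, 0.038, 0.14], [0, 0, -2]], [[0.024, 0.076, 0.14], [0, 0, -4]], [[0.036, 0.114, 0.14], [0, 0, -6]], [[0.048, 0.152, 0.14], [0, 0, -8]]])

```text
time: 18.15
tool_pos: [0.4895, -0.2311, 0.1178]
tool_rot: [-0.001, 0.827, 0.561, -0.0]
contact_force: [0.6, 0.4, -4.5]
gripper_width: 0.146
```

```bash
python3 look.py w10
```

```text
18.15 [ 0.48945336 -0.23106452  0.11781565] [-6.78755939e-04  8.27478049e-01  5.61497655e-01 -2.13660614e-05] [ 0.55016471  0.35878347 -4.45803437] 0.14643358015604996
```

View pics/w10.png

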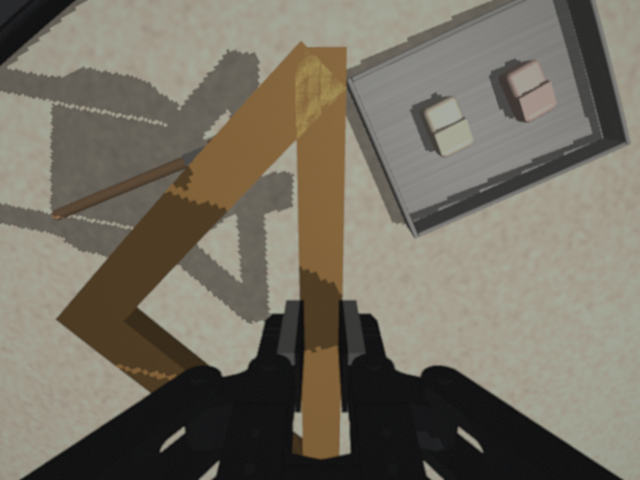

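>>> drive_tool(series=[[[0.014, 0.045, 0.005], [0, 0, -2]], [[0.028, 0.09, 0.005], [0, 0, -4]], [[0.042, 0.135, 0.005], [0, 0, -6]], [[0.056, 0.18, 0.005], [0, 0, -8]], [[0.07, 0.225, 0.005], [0, 0, -10]], [[0.084, 0.27, 0.005], [0, 0, -12]], [[0.098, 0.315, 0.005], [0, 0, -12.7]], [[0.111, 0.362, 0.005], [0, 0, -12.7]]])

```text
time: 19.0
tool_pos: [0.6005, 0.1306, 0.1226]
tool_rot: [-0.0, 0.884, 0.467, -0.001]
contact_force: [1.6, 0.1, -3.5]
gripper_width: 0.147
```

>>> drive_tool(series=[[[0, 0, 0], [0, 0, 0]], [[0, 0, 0], [0, 0, 0]]])

```text
time: 19.2
tool_pos: [0.6, 0.1299, 0.1225]
tool_rot: [-0.0, 0.883, 0.469, -0.001]
contact_force: [-0.2, -0.8, -3.5]
gripper_width: 0.151
```

```bash
python3 look.py w11
python3 - <<'E'
from h import *
import pickle
cv2.imwrite("pics/t11.png",grab_frame("top")[:,:,::-1])
s=state();print(np.degrees(2*np.arctan2(s["tool_rot"][2],s["tool_rot"][1]))-90)
E
```

```text
19.2 [0.60004837 0.12989742 0.1224572 ] [-2.26006458e-04  8.83410958e-01  4.68597479e-01 -1.19611957e-03] [-0.22248975 -0.78910644 -3.47481055] 0.15060690520072278
-34.28551993497897
```

View pics/w11.png

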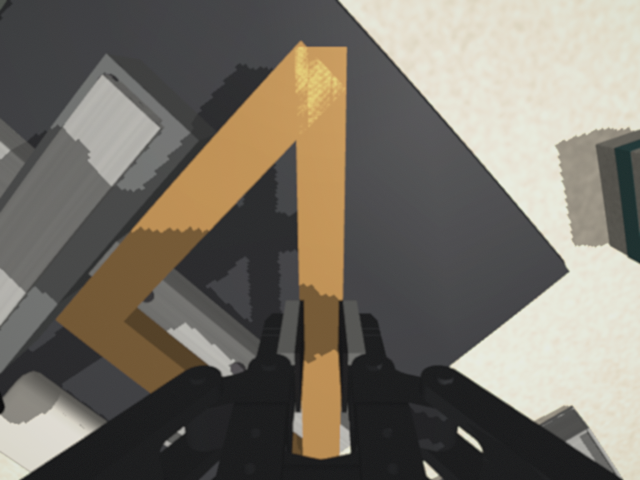

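View pics/t11.png

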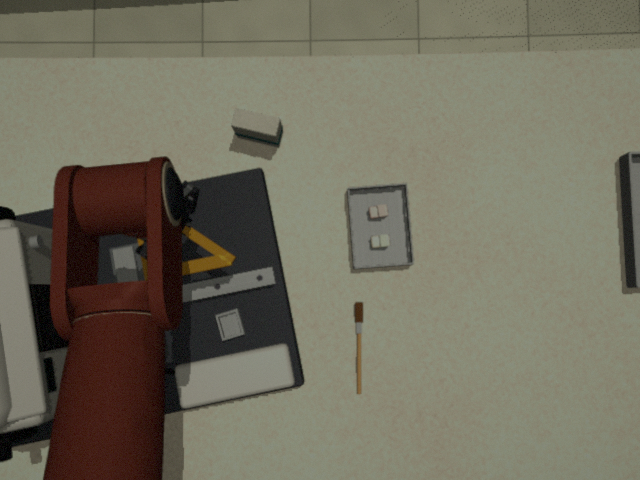

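Run:
```python
from h import *
import pickle
m=pickle.load(open("pics/w11.pkl","rb"))
P=p2w(m,[[58,320],[301,42],[346,47],[343,290],[300,290],[180,181]],.1545);print(P.round(4).tolist())
d=P[1]-P[0];print("leg x dir",np.degrees(np.arctan2(d[1],d[0])),np.linalg.norm(d))
d=P[2]-P[3];print("bar dir",np.degrees(np.arctan2(d[1],d[0])),np.linalg.norm(d))
# rail edge, base face in this picture (clean scene estimates via w6)
```

```text
[[0.5169, 0.1889, 0.1545], [0.651, 0.2156, 0.1545], [0.6616, 0.2067, 0.1545], [0.6158, 0.1384, 0.1545], [0.6028, 0.1472, 0.1545], [0.5924, 0.2032, 0.1545]]
leg x dir 11.278300652718164 0.13671259205486375
bar dir 56.17327570770072 0.08224354680390415
```

>>> drive_tool(series=[[[0, 0, -0.03], [0, 0, 0]], [[0, 0, -0.06], [0, 0, 0]], [[0, 0, -0.08], [0, 0, 0]], [[0, 0, -0.09], [0, 0, 0]], [[0, 0, -0.093], [0, 0, 0]], [[0, 0, -0.093], [0, 0, 0]], [[0, 0, -0.093], [0, 0, 0]]])

```text
time: 20.0
tool_pos: [0.6022, 0.1288, 0.0327]
tool_rot: [0.001, 0.884, 0.467, 0.001]
contact_force: [-0.7, -0.4, -3.5]
gripper_width: 0.149
```

>>> drive_tool(series=[[[0, 0, -0.001], [0, 0, 0]], [[0, 0, -0.002], [0, 0, 0]], [[0, 0, -0.002], [0, 0, 0]], [[0, 0, -0.002], [0, 0, 0]]])

```text
time: 20.4
tool_pos: [0.6009, 0.1291, 0.0292]
tool_rot: [0.0, 0.884, 0.468, 0.0]
contact_force: [-0.3, -0.7, -3.9]
gripper_width: 0.147
```

>>> drive_tool(series=[[[0, 0, -0.001], [0, 0, 0]], [[0, 0, -0.002], [0, 0, 0]], [[0, 0, -0.002], [0, 0, 0]], [[0, 0, -0.002], [0, 0, 0]]])

```text
time: 20.8
tool_pos: [0.6008, 0.129, 0.0269]
tool_rot: [-0.0, 0.884, 0.467, -0.0]
contact_force: [0.1, -1.2, -3.7]
gripper_width: 0.147
```

>>> drive_tool(series=[[[0, 0, -0.001], [0, 0, 0]], [[0, 0, -0.0015], [0, 0, 0]], [[0, 0, -0.0015], [0, 0, 0]], [[0, 0, -0.0015], [0, 0, 0]]])

```text
time: 21.2
tool_pos: [0.601, 0.129, 0.0257]
tool_rot: [0.0, 0.884, 0.467, 0.0]
contact_force: [0.9, -0.4, -2.5]
gripper_width: 0.148
```

>>> drive_tool(series=[[[0, 0, -0.001], [0, 0, 0]], [[0, 0, -0.001], [0, 0, 0]], [[0, 0, -0.001], [0, 0, 0]]])

```text
time: 21.5
tool_pos: [0.6011, 0.1291, 0.0251]
tool_rot: [0.0, 0.884, 0.468, 0.0]
contact_force: [-1.1, 0.0, 1.4]
gripper_width: 0.146
```

```bash
python3 look.py w12
```

```text
21.5 [0.60108883 0.12905364 0.0250832 ] [6.68689075e-05 8.83986545e-01 4.67512311e-01 1.53637239e-04] [-1.13881837  0.04236466  1.44847796] 0.1462989192369878
```

View pics/w12.png

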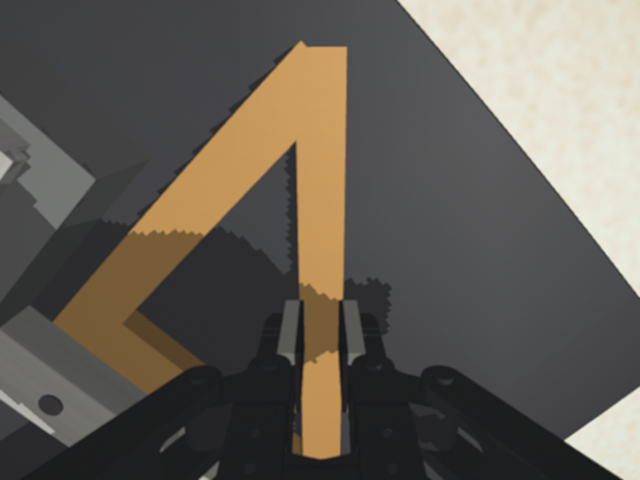

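Run:
```python
from h import *
import pickle
m=pickle.load(open("pics/w12.pkl","rb"))
S=np.array([.501,.200]);y=np.radians(10.77);ex=np.array([np.cos(y),np.sin(y)]);ey=np.array([-ex[1],ex[0]])
def W(a,b,z): return [*(S+a*ex+b*ey),z]
print("rail top edge",w2p(m,[W(0,-.0,.065),W(0,-.04,.065),W(0,-.08,.065)]).round(0).tolist())
print("rail bottom",w2p(m,[W(0,-.0,.045),W(0,-.04,.045),W(0,-.08,.045)]).round(0).tolist())
print("base bot",w2p(m,[W(0,0,.045),W(.085,0,.045)]).round(0).tolist(),"top",w2p(m,[W(0,0,.085),W(.085,0,.085)]).round(0).tolist())
P=p2w(m,[[53,321],[301,42],[346,47],[343,290]],.057);print((P-[*S,0])[:,:2]@np.c_[ex,ey], [np.degrees(np.arctan2(*(P[i]-P[j])[1::-1])) for i,j in ((1,0),(2,3))])
i=cv2.imread('pics/w12.png')[90:440,0:330];cv2.imwrite('pics/w12c.png',cv2.resize(i,None,fx=2,fy=2,interpolation=2)[:600])
```

```text
rail top edge [[-6.0, 329.0], [80.0, 393.0], [161.0, 450.0]]
rail bottom [[28.0, 304.0], [104.0, 363.0], [176.0, 416.0]]
base bot [[28.0, 304.0], [148.0, 158.0]] top [[-46.0, 360.0], [92.0, 180.0]]
[[ 0.01267826 -0.01357353]
 [ 0.15123645 -0.01385698]
 [ 0.15999481 -0.0246551 ]
 [ 0.10201007 -0.08315135]] [np.float64(10.652789842907993), np.float64(56.02160679977469)]
```

View pics/w12c.png

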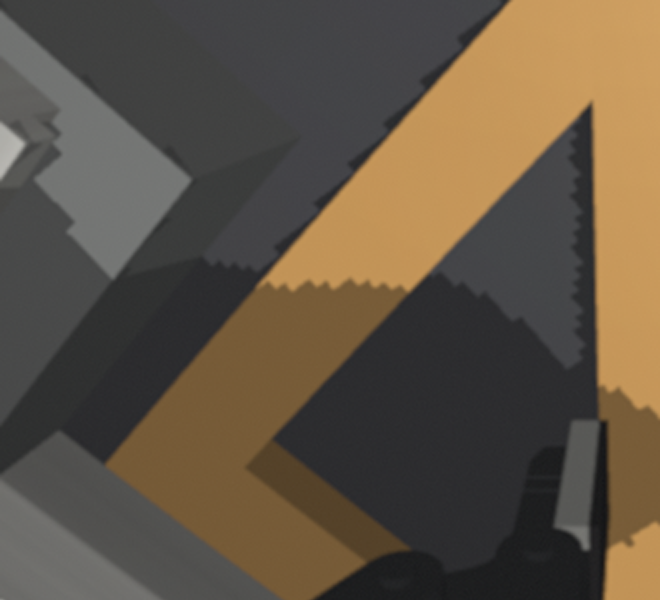

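>>> drive_tool(series=[[[-0.003, 0.0022, 0], [0, 0, 0]], [[-0.006, 0.0044, 0], [0, 0, 0]], [[-0.009, 0.0067, 0], [0, 0, 0]], [[-0.012, 0.0089, 0], [0, 0, 0]], [[-0.012, 0.0089, 0], [0, 0, 0]]])

```text
time: 22.05
tool_pos: [0.5889, 0.1384, 0.025]
tool_rot: [-0.0, 0.884, 0.468, 0.0]
contact_force: [0.5, -0.6, 3.2]
gripper_width: 0.151
```

```bash
cat > fs.py <<'E'
from h import *
s=state();y=np.radians(10.77);ex=np.array([np.cos(y),np.sin(y)]);ey=np.array([-ex[1],ex[0]])
f=s["contact_force"];p=s["tool_pos"];q=s["tool_rot"]
print(s["time"],"F seat",f[:2]@ex,f[:2]@ey,f[2],"M",s["ft_torque"].round(2),"pos seat mm",((p[:2]-[.501,.2])@np.c_[ex,ey]*1000).round(2),p[2],"yaw",np.degrees(2*np.arctan2(q[2],q[1]))-45)
E
python3 fs.py
```

```text
22.05 F seat 0.42734793610226285 -0.6538449472247656 3.2100512550083526 M [-0.05 -0.04 -0.02] pos seat mm [ 74.81 -76.93] 0.02504168141927674 yaw 10.759953866339238
```

>>> drive_tool(series=[[[-0.0001, 0.0005, 0], [0, 0, 0]], [[-0.0002, 0.001, 0], [0, 0, 0]], [[-0.0003, 0.0015, 0], [0, 0, 0]], [[-0.0004, 0.002, 0], [0, 0, 0]], [[-0.0004, 0.002, 0], [0, 0, 0]]])

```text
time: 22.55
tool_pos: [0.5889, 0.1393, 0.025]
tool_rot: [0.001, 0.884, 0.468, 0.0]
contact_force: [-0.3, -3.6, 5.0]
gripper_width: 0.146
```

```bash
python3 fs.py
```

```text
22.55 F seat -0.9986051484695875 -3.498434472719506 5.039582581489024 M [-0.64 -0.    0.02] pos seat mm [ 75.03 -76.05] 0.02504244747525375 yaw 10.746541422833559
```

>>> drive_tool(series=[[[0, 0, 0], [0, 0, 0]], [[0, 0, 0], [0, 0, 0]]])

```text
time: 22.75
tool_pos: [0.5889, 0.1393, 0.025]
tool_rot: [0.001, 0.884, 0.467, 0.0]
contact_force: [0.0, -3.5, 5.4]
gripper_width: 0.147
```

```bash
python3 fs.py
```

```text
22.75 F seat -0.6382163270171464 -3.4582279960336013 5.410214692424468 M [-0.71  0.01  0.03] pos seat mm [ 75.04 -76.04] 0.02502222759821901 yaw 10.743011121577517
```

>>> drive_tool(series=[[[-0.0001, 0.0005, 0], [0, 0, 0]], [[-0.0002, 0.001, 0], [0, 0, 0]], [[-0.0002, 0.001, 0], [0, 0, 0]]])

```text
time: 23.05
tool_pos: [0.5889, 0.1397, 0.025]
tool_rot: [0.001, 0.884, 0.468, -0.0]
contact_force: [1.4, -6.2, 5.0]
gripper_width: 0.149
```

```bash
python3 fs.py; python3 look.py w13;python3 -c "
import cv2;i=cv2.imread('pics/w13.png')[90:440,0:330];cv2.imwrite('pics/w13c.png',cv2.resize(i,None,fx=2,fy=2,interpolation=2)[:600])"
```

```text
23.05 F seat 0.2189411465482985 -6.37802999039457 4.978152844659428 M [-0.93 -0.12  0.06] pos seat mm [ 75.08 -75.61] 0.025039068812368358 yaw 10.75230366576534
23.05 [0.58888279 0.13974762 0.02503907] [ 1.21450728e-03  8.83959663e-01  4.67561578e-01 -9.81550407e-05] [ 1.40692765 -6.22476958  4.97815284] 0.14876211256324953
```

View pics/w13c.png

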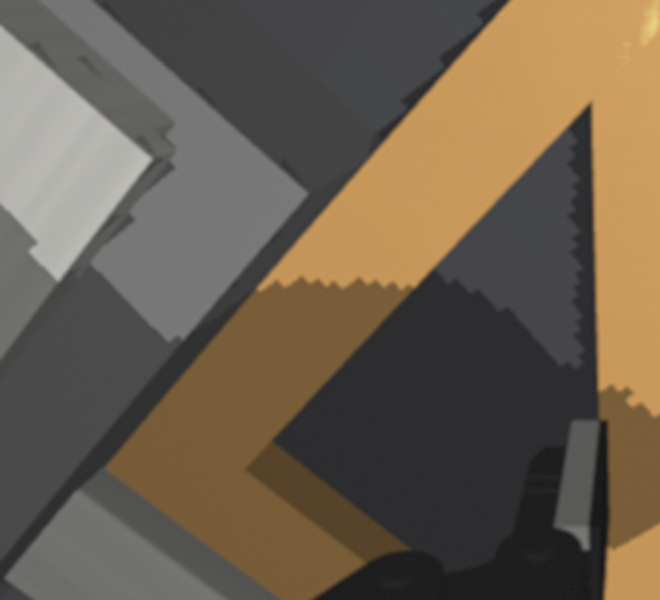

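>>> drive_tool(series=[[[-0.0005, -0.0001, 0], [0, 0, 0]], [[-0.001, -0.0002, 0], [0, 0, 0]], [[-0.0015, -0.0003, 0], [0, 0, 0]], [[-0.002, -0.0004, 0], [0, 0, 0]], [[-0.002, -0.0004, 0], [0, 0, 0]]])

```text
time: 23.6
tool_pos: [0.5882, 0.1396, 0.0251]
tool_rot: [0.002, 0.884, 0.467, 0.002]
contact_force: [3.9, -4.3, 1.0]
gripper_width: 0.15
```

```bash
python3 fs.py
```

```text
23.6 F seat 3.009111443771827 -4.945637431391185 0.9783756927989121 M [-0.76 -0.75 -0.04] pos seat mm [ 74.34 -75.59] 0.025064398953436116 yaw 10.729452822854505
```

>>> drive_tool(series=[[[-0.0005, -0.0001, 0], [0, 0, 0]], [[-0.001, -0.0002, 0], [0, 0, 0]], [[-0.001, -0.0002, 0], [0, 0, 0]]])

```text
time: 23.9
tool_pos: [0.5881, 0.1396, 0.0251]
tool_rot: [0.002, 0.884, 0.467, 0.003]
contact_force: [8.5, -3.6, -0.6]
gripper_width: 0.149
```

```bash
python3 fs.py
```

```text
23.9 F seat 7.710245473535463 -5.153083420071652 -0.5671888760350239 M [-0.58 -1.34 -0.02] pos seat mm [ 74.33 -75.58] 0.025097231970915228 yaw 10.722353748207972
```

```bash
python3 look.py w14;python3 -c "
import cv2;a=cv2.imread('pics/w14.png');i=a[90:440,0:330];cv2.imwrite('pics/w14c.png',cv2.resize(i,None,fx=2,fy=2,interpolation=2)[:600])"
```

```text
23.9 [0.58814293 0.13963859 0.02509723] [0.0019076  0.88407721 0.46732808 0.0028832 ] [ 8.53737232 -3.62152287 -0.56718888] 0.1492237136739902
```

View pics/w14.png

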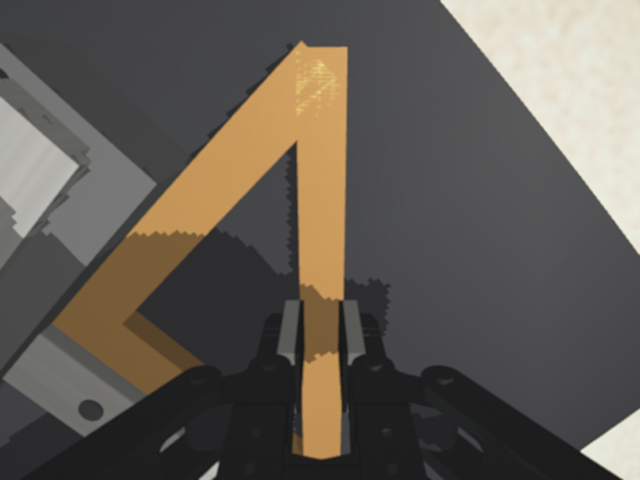

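View pics/w14c.png

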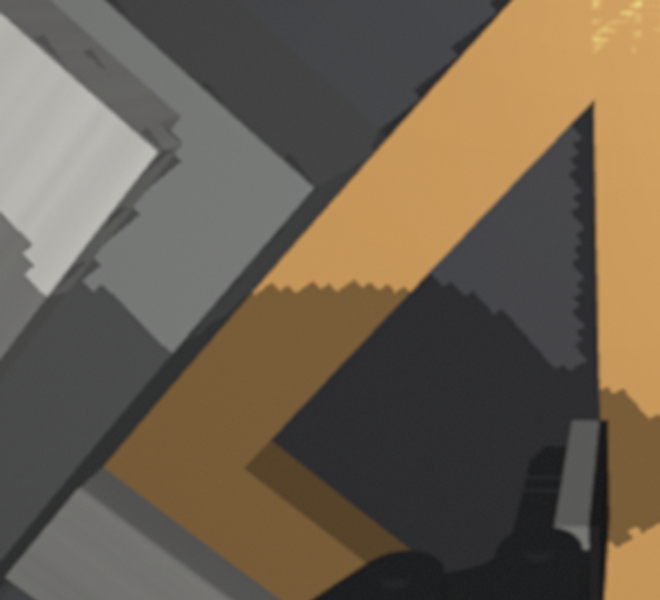

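>>> drive_tool(series=[[[0.0006, 0.0001, 0], [0, 0, 0.25]], [[0.0006, 0.0001, 0], [0, 0, 0.5]], [[0.0006, 0.0001, 0], [0, 0, 0.5]]])

```text
time: 24.25
tool_pos: [0.5881, 0.1396, 0.0251]
tool_rot: [0.002, 0.882, 0.471, 0.002]
contact_force: [6.0, -4.3, 1.4]
gripper_width: 0.152
```

```bash
python3 fs.py
```

```text
24.25 F seat 5.089288711141292 -5.358686509493542 1.3569618253604006 M [-0.69 -0.94 -0.1 ] pos seat mm [ 74.31 -75.6 ] 0.025094446653448323 yaw 11.212217408654688
```

>>> drive_tool(series=[[[0, 0, 0], [0, 0, -0.5]], [[0, 0, 0], [0, 0, -1]], [[0, 0, 0], [0, 0, -1]]])

```text
time: 24.55
tool_pos: [0.5881, 0.1396, 0.0251]
tool_rot: [0.002, 0.886, 0.464, 0.002]
contact_force: [5.8, -4.3, 0.4]
gripper_width: 0.152
```

```bash
python3 fs.py
```

```text
24.55 F seat 4.84650898952274 -5.30700914032499 0.40302784703491 M [-0.72 -0.97  0.09] pos seat mm [ 74.32 -75.6 ] 0.0251259953619715 yaw 10.235791955321183
```

>>> drive_tool(series=[[[0, 0, 0], [0, 0, 0.3]], [[0, 0, 0], [0, 0, 0.5]], [[0, 0, 0], [0, 0, 0.5]]])

```text
time: 24.85
tool_pos: [0.5881, 0.1396, 0.0251]
tool_rot: [0.002, 0.884, 0.467, 0.002]
contact_force: [4.3, -3.1, 1.3]
gripper_width: 0.152
```

```bash
python3 fs.py
```

```text
24.85 F seat 3.666454058147582 -3.8652016899379076 1.2557950553736297 M [-0.73 -0.96  0.01] pos seat mm [ 74.3  -75.58] 0.025069605723718448 yaw 10.731954102944727
```

>>> drive_tool(series=[[[-0.0005, 0.0003, 0], [0, 0, 0]], [[-0.0005, 0.0003, 0], [0, 0, 0]], [[-0.0005, 0.0003, 0], [0, 0, 0]]])

```text
time: 25.15
tool_pos: [0.5881, 0.1396, 0.0251]
tool_rot: [0.002, 0.884, 0.467, 0.002]
contact_force: [7.0, -5.7, -0.0]
gripper_width: 0.149
```

```bash
python3 fs.py; python3 look.py w15
python3 - <<'E'
from h import *
import pickle
m=pickle.load(open("pics/w15.pkl","rb"));a=cv2.imread("pics/w15.png")
for n in ("side","top"):
    cv2.imwrite(f"pics/{n}15.png",grab_frame(n)[:,:,::-1])
i=cv2.imread("pics/side15.png")[240:400,190:430];cv2.imwrite("pics/s15c.png",cv2.resize(i,None,fx=3.3,fy=3.3,interpolation=2))
for c in ("wrist",):
  for n in ("square_corner","seat_corner"): print(c,n,[(round(x["confidence"],2),np.round(x["location"],4).tolist()) for x in place_of(c,n)][:2])
y=np.radians(10.74);S=np.array([.501,.2]);ex=np.array([np.cos(y),np.sin(y)]);ey=np.array([-ex[1],ex[0]])
P=p2w(m,[[53,323],[301,42],[346,47]],.057);print((P[:,:2]-S)@np.c_[ex,ey]*1000)
fs=state();print(fs["contact_force"])
E
```

```text
25.15 F seat 5.789940307424388 -6.9254180968059265 -0.04088391011041814 M [-0.8  -1.31  0.04] pos seat mm [ 74.28 -75.57] 0.025066201846840476 yaw 10.727819219602964
25.15 [0.58809473 0.13963882 0.0250662 ] [0.0021587  0.88405548 0.46737055 0.00245215] [ 6.98208369 -5.72147987 -0.04088391] 0.14919612199386778
wrist square_corner [(0.7, [0.5021, 0.2033, 0.0517])]
wrist seat_corner [(0.93, [0.4986, 0.2001, 0.0472])]
[[  1.54202559  -1.19503158]
 [140.32162306  -0.87903197]
 [149.10287636 -11.68741472]]
[ 6.94352699 -4.54469984  0.05500643]
```

View pics/s15c.png

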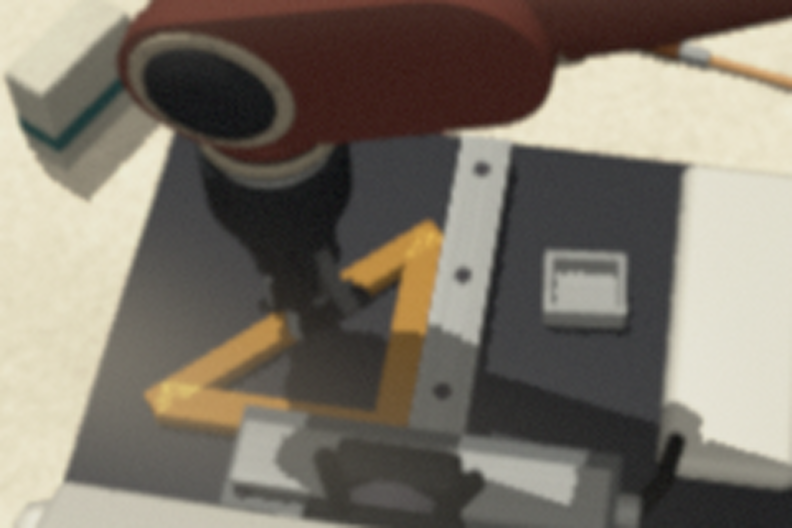

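View pics/top15.png

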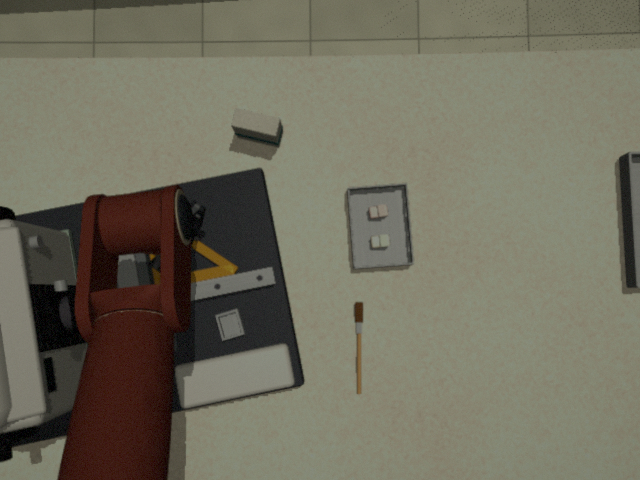

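Run:
```python
from h import *
from scipy.spatial.transform import Rotation as R
q=state()["tool_rot"];r=R.from_quat(q,scalar_first=True)
z=r.apply([0,0,1]);print("z",z, "rotvec deg to vertical",np.degrees(np.cross(z,[0,0,-1])))
```

```text
z [ 0.00634272 -0.00151336 -0.99997874] rotvec deg to vertical [0.08670907 0.36341102 0.        ]
```

>>> drive_tool(series=[[[0, 0, 0], [0.05, 0.2, 0]], [[0, 0, 0], [0.09, 0.36, 0]], [[0, 0, 0], [0.09, 0.36, 0]], [[0, 0, 0], [0.09, 0.36, 0]]])

```text
time: 25.8
tool_pos: [0.588, 0.1397, 0.0251]
tool_rot: [-0.0, 0.884, 0.467, -0.0]
contact_force: [7.0, -5.6, -0.1]
gripper_width: 0.149
```

```bash
python3 fs.py; python3 -c "
from h import *
from scipy.spatial.transform import Rotation as R
print(R.from_quat(state()['tool_rot'],scalar_first=True).apply([0,0,1]))"
```

```text
25.8 F seat 5.8749175927905055 -6.7687821081395425 -0.08405332683547762 M [-0.84 -1.22 -0.05] pos seat mm [ 74.14 -75.53] 0.025093125614907175 yaw 10.725319687194094
[-3.85127067e-04  1.19993536e-04 -9.99999919e-01]
```

>>> drive_tool(series=[[[0, 0, 0], [0, 0, 0]], [[0, 0, 0], [0, 0, 0]], [[0, 0, 0], [0, 0, 0]], [[0, 0, 0], [0, 0, 0]], [[0, 0, 0], [0, 0, 0]], [[0, 0, 0], [0, 0, 0]]])

```text
time: 26.4
tool_pos: [0.5879, 0.1396, 0.0251]
tool_rot: [-0.0, 0.884, 0.467, -0.0]
contact_force: [7.0, -5.4, -0.4]
gripper_width: 0.154
```

```bash
python3 fs.py; python3 -c "
from plant import *
print(job_done())"; python3 fs.py
```

```text
26.4 F seat 5.886397732511978 -6.573467946564508 -0.35707261548747776 M [-0.81 -1.16 -0.  ] pos seat mm [ 74.11 -75.54] 0.02506196844881868 yaw 10.726386729783094
the job is handed in; nothing more can be done
None
the job is handed in; nothing more can be done
```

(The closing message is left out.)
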